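# Pack two square tubes into the corner of a welding fixture

## Robot

A 6-joint arm with a two-finger parallel gripper is mounted at the origin on a cart in front of the work surface, level with it; the furniture and walls round the work are solid. World frame = base frame: x ahead of the robot, y to its left, z up, the work surface at z = 0. Lengths are in m, angles in degrees, forces in N, time in s.
With the tool pointing down it reaches from about 0.425 to 1.125 m from the base axis. Payload 14.9 kg.
Tool frame: the origin (TCP) lies on the mounting face of the last link; the fingertips stand 191 mm ahead of it and the grasp point (between the pads) lies 172 mm ahead of it; z points along the fingers, x is the direction in which the jaws open and shut, and the axes are right-handed (so a half turn about z gives the same grasp; the last joint's range is limited). The gripper opens to 91 mm and grips with 3 to 60 N. Pads are 32 mm wide; open, the fingers measure 118 mm over their backs; the gripper's body (76 mm by 178 mm) begins 60 mm behind the grasp point.
Start: joints at [-74.158, 21.709, 99.362, -0, 58.929, -1.908], TCP at [0.213, -0.667, 0.405] pointing down, gripper open.
Joint ranges: [-158.91, 158.91], [-42.39, 125.64], [0.06, 152.35], [-60.88, 240.88], [17.5, 164.5], [-176.32, 176.32]. Speed limits (degrees/s): [108.29, 108.29, 136.94, 180, 180, 180].

## Interface

Orientations are given as a 3x3 rotation matrix whose columns are the frame's x, y, z axes.
In Python, from bench import get_state, get_image, job_done gives the robot as it stands.
- The arm moves only by the tool step_arm, never from a script. Its argument "increments" is a list of rows, each an object with "rotation": the turn, a rotation vector about the tool's x, y, z in rad, a list of three; "xyz": the shift along the tool's x, y, z in mm, a list of three; "hand": the opening, from -1 (shut) to 1 (fully open), so that 0 is half open. In form: [{"rotation": [ax, ay, az], "xyz": [x, y, z], "hand": hand}, ...]. A call has exactly 5 rows; each row shifts and turns the pose as measured when the row begins, along the tool's axes as they then stand; what a row does not reach is not made up. A row lasts 1/12 s, in which the tool goes at most 41.7 mm and 7.16 degrees, less where a joint would pass 70% of its speed; a pose out of reach is approached as far as the arm can. A call is refused whole if a number of a shift passes 41.7 or a number of a turn 0.125, either way. A call with a gripper value outside its range is refused whole. The fingers move at their own pace and stop on an object; "squeeze" is the grip in N (left out, the last holds). Time passes only in rows, so rows that do not move let the fingers close, or fill a call up. It gives the time, the measured TCP pose, the force and the opening at its end, in the units of the state.
- get_state(): the state, without advancing time (a new reading comes with each control period).
- get_image(name): name is "scene" or "side" or "wrist"; returns a dict with "image" (400x640x3 uint8, red, green, blue), "K" (3x3 intrinsics, pixels), "dist_coeffs" ([k1, k2, p1, p2, k3] as OpenCV has them; the pictures are not rectified), "xyz" and "orientation" of the camera in the world. Camera axes: x right, y up, looking along -z (the intrinsics and any distortion apply to the point x, -y, -z); pixel columns grow to the right and rows downward; lengths in m; the calibration is good to about 2 mm. A picture is of the moment at which its call begins. There is no depth.
- job_done(): hands the job in, once; it reports no verdict.
The state is a dict: "clock": time; "joints": joint angles; "joint_velocities": joint speeds; "effort": joint torques, N m; "ee_pos": TCP position; "orientation": TCP orientation; "force": force on the tool from outside, world axes, zero at the start; "moment": the same for the moment, N m; "gripper_width": finger opening in m.
Only numpy, scipy, OpenCV 4.12 (cv2) and the standard library are available. Lean on these libraries where they do the work, as an engineer would, in place of code of your own. Each camera call takes 0.05 s, during which the arm holds its last target. There are 200 camera calls.

## Task

Set up the two rusty square tube offcuts side by side on the corner fixture for tacking, both lying along the shorter blue fence (the one at the fixture's left) with their ends against the longer, far fence. Push the first tube fully home into the corner before you fetch the other, then pack the second one close against the side of the first. Leave the round pipe offcut where it stands.

Things in the scene. Friction and masses are not known exactly. Their poses are not given: they have to be found in the camera images.
- tube_1_center (a point): centre of one of two identical rusty dark square tube offcuts, 30 x 30 mm section, 75 mm long, 0.2 kg, open ends, lying on the table; point is half-way up, 15 mm over what the tube lies on. Its y axis runs along the tube's length (75 mm), x across it (30 mm), z up.
- tube_2_center (a point): centre of the other, identical square tube offcut; point and axes as for the first. Either tube may go first.
- fixture: fixed aluminium plate, 8 mm thick, with two blue fences in an L, 12 mm thick, tops 33 mm above the table. Origin: at table height in the inner corner of the fences; z up. Inner face of the far fence: x = 0, from y = 0 to -170 mm; of the left fence: y = 0, from x = 0 to -130 mm. Free plate: x to -150, y to -175 mm. Seated tubes lie along x, centres at x = -37.5, z = 23, y = -15 and -45 mm.
- pipe_center (a point): centre (half-way up) of a rusty round pipe offcut standing upright, 43 mm diameter, 56 mm high, 0.17 kg; a bystander, not to be moved.
There are look-alikes about, which are no part of the job. Leave any purple or turquoise look-alike of the part that bears tube_2_center alone.

How it is judged (in metres and radians):
On the way:
1. one tube is pushed home in the corner (within 10 mm of both fences, within 10 degrees of the left fence's direction) while the other is still more than 100 mm away from it (horizontal distance between tube_1_center and tube_2_center above 0.1 m and ((x of tube_1_center in the frame of fixture between -0.0485 and -0.025 m and z of tube_1_center in the frame of fixture between 0.017 and 0.03 m and angle between the y axis of tube_1_center and the x axis of fixture, either way round below 0.18 rad and y of tube_1_center in the frame of fixture between -0.025 and -0.005 m) or (x of tube_2_center in the frame of fixture between -0.0485 and -0.025 m and z of tube_2_center in the frame of fixture between 0.017 and 0.03 m and angle between the y axis of tube_2_center and the x axis of fixture, either way round below 0.18 rad and y of tube_2_center in the frame of fixture between -0.025 and -0.005 m))), for 0.2 s.
At the end, for the whole second after the job is handed in: Both tubes lie at rest on the base plate, within 10 degrees of the left fence's direction, ends within 10 mm of the far fence; one is within 10 mm of the left fence, the other beside it, centres under 42 mm apart (gap under 12 mm) (((x of tube_1_center in the frame of fixture between -0.0485 and -0.025 m and z of tube_1_center in the frame of fixture between 0.017 and 0.03 m and angle between the y axis of each of tube_1_center, tube_2_center and the x axis of fixture, either way round below 0.18 rad and y of tube_1_center in the frame of fixture between -0.025 and -0.005 m and x of tube_2_center in the frame of fixture between -0.0485 and -0.025 m and z of tube_2_center in the frame of fixture between 0.017 and 0.03 m and y of tube_2_center in the frame of fixture below -0.03 m) or (x of tube_2_center in the frame of fixture between -0.0485 and -0.025 m and z of tube_2_center in the frame of fixture between 0.017 and 0.03 m and angle between the y axis of each of tube_2_center, tube_1_center and the x axis of fixture, either way round below 0.18 rad and y of tube_2_center in the frame of fixture between -0.025 and -0.005 m and x of tube_1_center in the frame of fixture between -0.0485 and -0.025 m and z of tube_1_center in the frame of fixture between 0.017 and 0.03 m and y of tube_1_center in the frame of fixture below -0.03 m)) and horizontal distance between tube_1_center and tube_2_center below 0.042 m and linear speed of each of tube_1, tube_2 below 0.02 m/s); the robot touches nothing.
It fails at once if the round pipe offcut is moved by more than 30 mm (distance of pipe_center from where it was at the start of the episode above 0.03 m).
It also fails if it takes over 72 s, if anything falls off the work surface, if the arm or the gripper's body presses on something with over 40 N, if the wrist force passes 120 N, or if a joint passes its speed limit or range.

## Working session

There is one attempt and no reset: what is moved stays moved. The work goes in short steps, Python scripts to look and compute and a tool call to move; the robot and the scene stay as the last step left them, time stands still between calls to the robot, and variables do not carry over. Pictures are saved under pics/ and viewed, about 8 in all and at most 12, crops included, and the job is handed in when it is done.

Besides the shell and the picture viewer there is one more tool, called after "Emit:" as name(argument=value, ...) on one line, values as JSON. step_arm: Moves the arm, as the interface text tells. Its arguments: {"type":"object","properties":{"increments":{"type":"array","items":{"type":"object","properties":{"rotation":{"type":"array","items":{"type":"number"}},"xyz":{"type":"array","items":{"type":"number"}},"hand":{"type":"number"}}}},"squeeze":{"type":"number"}},"required":["increments"]}

```bash
mkdir -p pics; ls
cat > h.py <<'E'
import numpy as np, cv2
from bench import get_state, get_image, job_done
def snap(name, fn=None):
    d=get_image(name)
    if fn: cv2.imwrite('pics/'+fn, cv2.cvtColor(d['image'],cv2.COLOR_RGB2BGR))
    return d
def ray(d,px):
    p=cv2.undistortPoints(np.array(px,float).reshape(-1,1,2),np.array(d['K'],float),np.array(d['dist_coeffs'],float)).reshape(-1,2)
    v=np.c_[p[:,0],-p[:,1],-np.ones(len(p))]@np.array(d['orientation']).T
    return np.array(d['xyz']),v
def onz(d,px,z):
    o,v=ray(d,px); return o+v*((z-o[2])/v[:,2])[:,None]
def proj(d,P):
    P=(np.atleast_2d(P)-np.array(d['xyz']))@np.array(d['orientation'])
    P=P*[1,-1,-1]
    return cv2.projectPoints(P,np.zeros(3),np.zeros(3),np.array(d['K'],float),np.array(d['dist_coeffs'],float))[0].reshape(-1,2)
E
python3 - <<'E'
from h import *
a=snap('scene','scene0.png');b=snap('side','side0.png');c=snap('wrist','wrist0.png')
for d in(a,b,c): print(np.round(d['xyz'],3),np.round(d['orientation'],3).tolist(),np.array(d['K']).tolist())
s=get_state();print(s)
E
```

```text
pics
[0.188 0.547 0.76 ] [[-0.874, 0.342, -0.344], [-0.485, -0.636, 0.6], [-0.014, 0.692, 0.722]] [[388.3656272469525, 0.0, 316.9067468510101], [0.0, 388.3656272469525, 197.17468699883528], [0.0, 0.0, 1.0]]
[ 1.094 -1.066  0.674] [[0.887, -0.196, 0.418], [0.461, 0.422, -0.78], [-0.024, 0.885, 0.465]] [[435.99475036543924, 0.0, 314.34241930945257], [0.0, 435.99475036543924, 209.7243618302335], [0.0, 0.0, 1.0]]
[ 0.278 -0.645  0.384] [[0.306, 0.924, 0.229], [-0.952, 0.297, 0.073], [-0.001, -0.241, 0.971]] [[310.0570953991394, 0.0, 316.38969644096824], [0.0, 310.0570953991394, 201.35691177468823], [0.0, 0.0, 1.0]]
{'clock': 0.15, 'joints': array([-7.41603812e+01,  2.17317941e+01,  9.93865628e+01,  8.41830290e-04,
        5.89287434e+01, -1.90958884e+00]), 'joint_velocities': array([ 0.09272659, -0.02079565, -0.13554762,  0.05100674,  0.03490432,
        0.07804756]), 'effort': array([ 2.79807873e-04, -7.64108348e+01, -4.34656370e+01,  6.50996366e-02,
        4.09720070e-02, -6.77262210e-05]), 'ee_pos': array([ 0.21333625, -0.66656075,  0.40424842]), 'orientation': array([[ 3.04843814e-01, -9.52402333e-01, -2.12269414e-04],
       [-9.52402003e-01, -3.04843885e-01,  7.94276139e-04],
       [-8.21179481e-04, -3.99643524e-05, -9.99999662e-01]]), 'force': array([-0.82821921,  0.58734629,  1.27005945]), 'moment': array([-0.01024053, -0.0030972 ,  0.00885868]), 'gripper_width': 0.0908688895976018}
```

View pics/scene0.png

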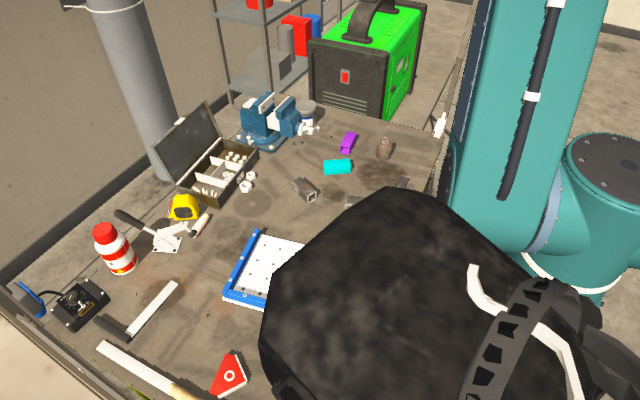

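View pics/side0.png

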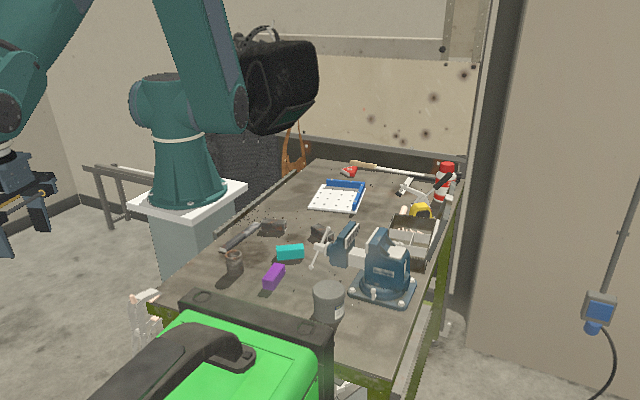

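Run:
```python
import cv2
a=cv2.imread('pics/side0.png')[165:315,200:380]; cv2.imwrite('pics/sidec.png',cv2.resize(a,None,fx=4,fy=4,interpolation=cv2.INTER_CUBIC))
a=cv2.imread('pics/scene0.png')[120:320,215:430]; cv2.imwrite('pics/scenec.png',cv2.resize(a,None,fx=3,fy=3,interpolation=cv2.INTER_CUBIC))
```

```text
(no output)
```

View pics/sidec.png

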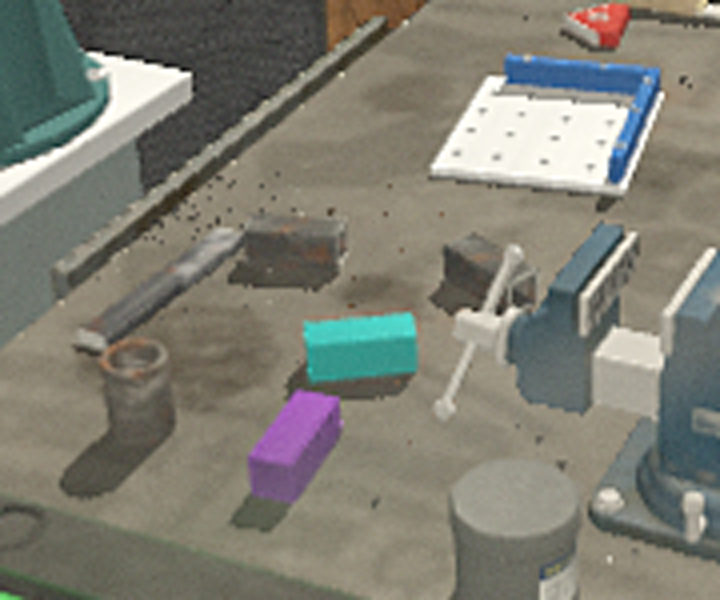

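View pics/scenec.png

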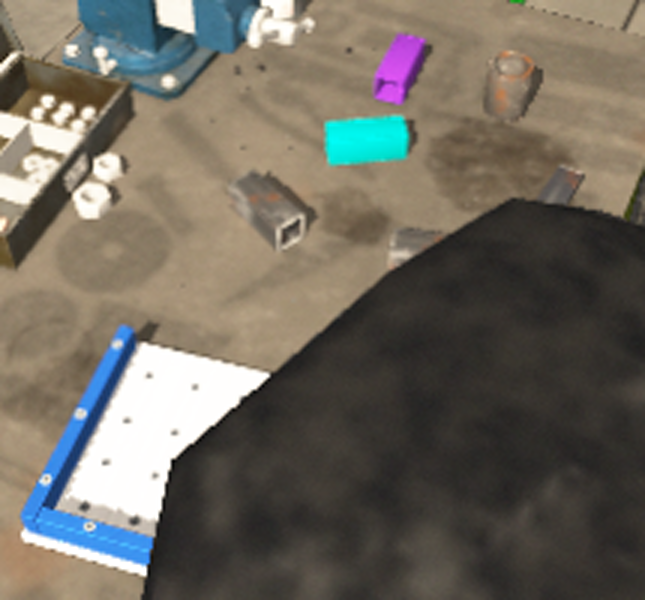

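```bash
cat >> h.py <<'E'
def corr(px,crop):  # crop -> full px
    x0,y0,s=crop; return np.array(px,float)/s+[x0,y0]
E
python3 - <<'E'
from h import *
import pickle
b=get_image('side');a=get_image('scene');w=get_image('wrist')
SC=(215,120,3);SI=(200,165,4)
def show(n,d,px,z,c): print(n,np.round(onz(d,corr(px,c),z)*1000).astype(int).tolist())
# fence top inner/outer corner pts, z=.033
show('side fence: outer corner, far-fence end, left-fence end',b,[(660,66),(618,150),(507,57)],.033,SI)
show('scene fence: corner outer, far end',a,[(25,517),(127,327),(152,550)],.033,SC)
show('A side top corners',b,[(247,232),(339,238),(345,218),(258,213)],.03,SI)
show('A scene top',a,[(398,228),(390,248)],.03,SC)
show('B scene top: ',a,[(275,228),(303,213),(252,173),(232,190)],.03,SC)
show('B side top',b,[(445,245),(473,233),(500,270)],.03,SI)
show('pipe top side',b,[(134,358)],.056,SI)
show('pipe top scene',a,[(515,66)],.056,SC)
show('bar side',b,[(88,335),(230,235)],.01,SI)
s=get_state();R=s['orientation'];M=np.array(w['orientation'])
print('cam in tool',np.round(R.T@M,3).tolist(),np.round(R.T@(np.array(w['xyz'])-s['ee_pos']),4))
E
```

```text
side fence: outer corner, far-fence end, left-fence end [[582, 280, 33], [613, 111, 33], [448, 242, 33]]
scene fence: corner outer, far end [[574, 281, 33], [610, 104, 33], [481, 259, 33]]
A side top corners [[410, -128, 30], [478, -106, 30], [466, -77, 30], [401, -99, 30]]
A scene top [[468, -102, 30], [463, -77, 30]]
B scene top:  [[562, -51, 30], [549, -79, 30], [615, -101, 30], [620, -74, 30]]
B side top [[555, -82, 30], [565, -57, 30], [608, -97, 30]]
pipe top side [[463, -335, 56]]
pipe top scene [[453, -329, 56]]
bar side [[369, -271, 10], [379, -108, 10]]
cam in tool [[1.0, -0.001, 0.0], [-0.001, -0.971, -0.241], [0.0, 0.241, -0.971]] [-0.0005 -0.0679  0.0199]
```

Side view (and its crop): two rusty square tubes at side px (274,227) [A] and (322,232) [B]. The other candidates are turquoise (290,252), purple (273,277), a flat bar (240,237) and the round pipe (234,262). A and B are the only rusty square-section parts with the right size, and B's open square end shows in the scene crop. The fixture corner is at side px (365,182). I'll move the wrist camera over the work for a precise fix.

Emit:
step_arm(increments=[{"rotation":[0,0,0],"xyz":[-28.5,-25.3,0],"hand":1},{"rotation":[0,0,0],"xyz":[-28.5,-25.3,0],"hand":1},{"rotation":[0,0,0],"xyz":[-28.5,-25.3,0],"hand":1},{"rotation":[0,0,0],"xyz":[-28.5,-25.3,0],"hand":1},{"rotation":[0,0,0],"xyz":[-28.5,-25.3,0],"hand":1}])

```text
clock: 0.72
ee_pos: [0.2899, -0.4913, 0.4035]
orientation: [[0.299, -0.954, 0.0], [-0.954, -0.299, -0.002], [0.002, 0.0, -1.0]]
force: [0.8, -0.9, 0.8]
gripper_width: 0.0912
```

Emit:
step_arm(increments=[{"rotation":[0,0,0],"xyz":[-28.5,-25.3,0],"hand":1},{"rotation":[0,0,0],"xyz":[-28.5,-25.3,0],"hand":1},{"rotation":[0,0,0],"xyz":[-28.5,-25.3,0],"hand":1},{"rotation":[0,0,0],"xyz":[-28.5,-25.3,0],"hand":1},{"rotation":[0,0,0],"xyz":[-28.5,-25.3,0],"hand":1}])

```text
clock: 1.13
ee_pos: [0.3695, -0.3087, 0.4035]
orientation: [[0.297, -0.955, 0.001], [-0.955, -0.297, -0.003], [0.003, -0.0, -1.0]]
force: [1.4, -0.5, 0.4]
gripper_width: 0.0914
```

Emit:
step_arm(increments=[{"rotation":[0,0,0],"xyz":[-28.5,-25.3,0],"hand":1},{"rotation":[0,0,0],"xyz":[-28.5,-25.3,0],"hand":1},{"rotation":[0,0,0],"xyz":[-28.5,-25.3,0],"hand":1},{"rotation":[0,0,0],"xyz":[-28.5,-25.3,0],"hand":1},{"rotation":[0,0,0],"xyz":[-28.5,-25.3,0],"hand":1}])

```text
clock: 1.55
ee_pos: [0.4494, -0.1258, 0.4044]
orientation: [[0.295, -0.955, 0.004], [-0.955, -0.295, -0.004], [0.005, -0.003, -1.0]]
force: [1.1, -0.4, 0.0]
gripper_width: 0.0912
```

Emit:
step_arm(increments=[{"rotation":[0,0,0],"xyz":[-28.5,-25.3,0],"hand":1},{"rotation":[0,0,0],"xyz":[-28.5,-25.3,0],"hand":1},{"rotation":[0,0,0],"xyz":[-28.5,-25.3,0],"hand":1},{"rotation":[0,0,0],"xyz":[-28.5,-25.3,0],"hand":1},{"rotation":[0,0,0],"xyz":[-28.5,-25.3,0],"hand":1}])

```text
clock: 1.97
ee_pos: [0.5298, 0.0581, 0.4054]
orientation: [[0.296, -0.955, 0.007], [-0.955, -0.296, -0.005], [0.007, -0.005, -1.0]]
force: [0.8, -1.8, 0.4]
gripper_width: 0.0911
```

Emit:
step_arm(increments=[{"rotation":[0,0,0],"xyz":[0,0,0],"hand":1},{"rotation":[0,0,0],"xyz":[0,0,0],"hand":1},{"rotation":[0,0,0],"xyz":[0,0,0],"hand":1},{"rotation":[0,0,0],"xyz":[0,0,0],"hand":1},{"rotation":[0,0,0],"xyz":[0,0,0],"hand":1}])

```text
clock: 2.38
ee_pos: [0.5313, 0.063, 0.4054]
orientation: [[0.301, -0.953, 0.008], [-0.954, -0.301, -0.004], [0.006, -0.006, -1.0]]
force: [-0.8, 0.2, -0.2]
gripper_width: 0.0914
```

Run:
```python
from h import *
d=snap('wrist','w1.png'); import pickle; pickle.dump(d,open('w1.pkl','wb'))
s=get_state();print(s['clock'],s['ee_pos'],np.abs(s['joint_velocities']).max())
im=cv2.imread('pics/w1.png');cv2.imwrite('pics/w1b.png',cv2.resize(im,None,fx=1.25,fy=1.25,interpolation=cv2.INTER_CUBIC))
```

```text
2.4333 [0.53126723 0.06287656 0.40544086] 0.2658292890890169
```

View pics/w1b.png

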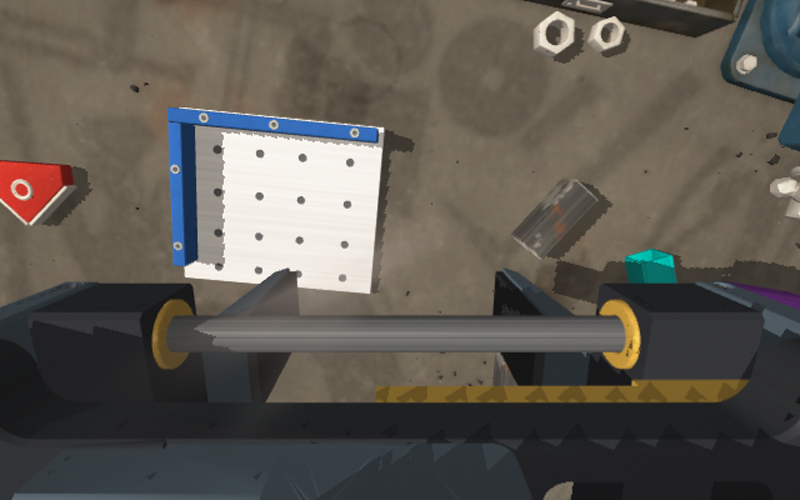

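Wrist view: the fixture is fully visible (in the 1.25x view, outer corner (169,108), far fence along the top to (382,130), left fence down to (180,265)). B is at (560,218), with turquoise beside it at (650,265). Next I fit the fence edges and look at B enlarged.

Run:
```python
from h import *
import pickle
d=pickle.load(open('w1.pkl','rb')); im=d['image']; h=cv2.cvtColor(im,cv2.COLOR_RGB2HSV)
m=cv2.inRange(h,(100,120,60),(125,255,255)); m[:, :125]=0;m[:,320:]=0;m[:80]=0;m[215:]=0
def fit(px):
    P=onz(d,px,.033)[:,:2].astype(np.float32)
    l=cv2.fitLine(P,cv2.DIST_HUBER,0,.01,.01).ravel(); return l
cols=range(145,300); f=fit([(c,np.flatnonzero(m[:,c])[0]-.5) for c in cols if m[:,c].any()])
rows=range(95,205); g=fit([(np.flatnonzero(m[r])[0]-.5,r) for r in rows if m[r].any()])
for n,l in(('far',f),('left',g)): print(n,l,np.degrees(np.arctan2(l[1],l[0])))
A=np.array([[f[0],-g[0]],[f[1],-g[1]]]);t=np.linalg.solve(A,g[2:]-f[2:]);c=f[2:]+t[0]*f[:2]
th1=np.arctan2(f[1],f[0])+np.pi/2; 
print('outer corner',c)
for off in (0,-np.pi):
    print(np.degrees(th1+off))
im=cv2.imread('pics/w1.png')
cv2.imwrite('pics/Bcrop.png',cv2.resize(im[130:220,395:505],None,fx=6,fy=6,interpolation=cv2.INTER_CUBIC))
a=snap('scene','scene1.png');b=snap('side','side1.png')
i=cv2.imread('pics/side1.png')[205:255,240:350];j=cv2.imread('pics/scene1.png')[160:230,280:400]
o=np.vstack([cv2.resize(i,(700,318),interpolation=cv2.INTER_CUBIC),cv2.resize(j,(480,280),interpolation=cv2.INTER_CUBIC) if 0 else np.hstack([cv2.resize(j,(480,280),interpolation=cv2.INTER_CUBIC),np.zeros((280,220,3),np.uint8)])])
k=cv2.resize(im[140:215,405:495],(220,183),interpolation=cv2.INTER_CUBIC); o[318:501,480:700]=k
cv2.imwrite('pics/mix.png',o)
```

```text
far [ 0.20868316 -0.9779833   0.5981665   0.18895352] -77.9548
left [0.9778976  0.20908451 0.51572764 0.26824683] 12.068707
outer corner [0.5783881  0.28164428]
12.045195
-167.9548
```

View pics/mix.png

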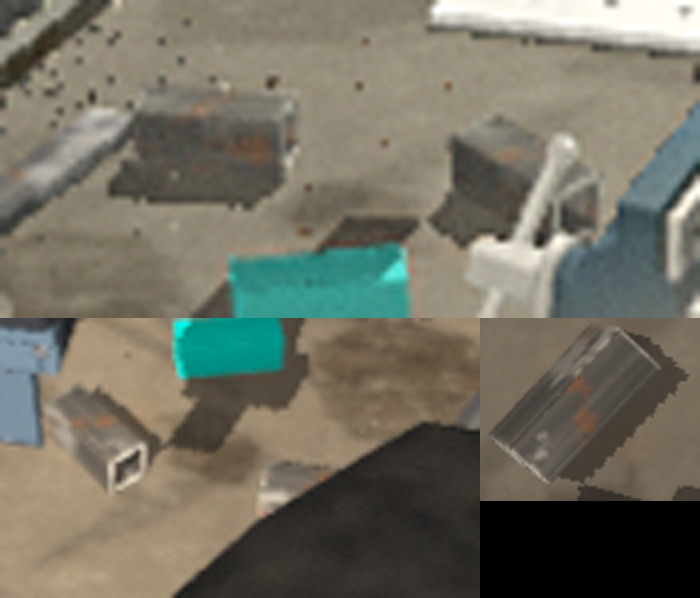

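Run:
```python
from h import *
import pickle
d=pickle.load(open('w1.pkl','rb'))
px=np.array([(548,482),(660,367),(615,328),(492,432)],float)-[480,318]; px=px*90/220+[405,140]
P=onz(d,px,.03)*1000; print('B wrist',np.round(P[:,:2]).tolist())
e=P[1]-P[0]; print(np.hypot(*e[:2]),np.degrees(np.arctan2(e[1],e[0])))
u=e[:2]/np.hypot(*e[:2]); m=(P[0]+P[1])[:2]/2
for n in (np.array([-u[1],u[0]]),): print(m+15*n,m-15*n)
b=get_image('side');a=get_image('scene')
q=np.array([(135,118),(285,130),(297,98),(140,90)],float)/6.364+[240,205]
A=onz(b,q,.03)*1000;print('A',np.round(A[:,:2]).tolist(),A.mean(0))
q=np.array([(452,138),(497,115),(600,178),(555,205)],float)/6.364+[240,205]
A=onz(b,q,.03)*1000;print('B side',np.round(A[:,:2]).tolist(),A.mean(0))
q=(np.array([(265,462+4),(258,491)],float)-[0,318])/4+[280,160]
print('A scene end',np.round(onz(a,q,.03)*1000)[:,:2].tolist())
q=(np.array([(110,464),(145,444),(82,385),(47,405)],float)-[0,318])/4+[280,160]
A=onz(a,q,.03)*1000;print('B scene',np.round(A)[:,:2].tolist(),A.mean(0))
```

```text
B wrist [[550.0, -79.0], [617.0, -107.0], [628.0, -80.0], [565.0, -43.0]]
73.54811572771935 -23.08291143112459
[589.53575717 -79.13756848] [ 577.77387435 -106.73572263]
A [[410.0, -131.0], [481.0, -111.0], [470.0, -82.0], [397.0, -107.0]] [ 439.73193273 -107.6323009    30.        ]
B side [[555.0, -84.0], [565.0, -56.0], [633.0, -88.0], [625.0, -117.0]] [594.52722097 -86.27228512  30.        ]
A scene end [[469.0, -97.0], [463.0, -75.0]]
B scene [[559.0, -50.0], [548.0, -77.0], [614.0, -107.0], [624.0, -78.0]] [586.16631519 -78.18001451  30.        ]
```

```bash
cat >> h.py <<'E'
from scipy.spatial.transform import Rotation as Ro
def plan(pos,jaw,n,hand):
    """rows to bring TCP to pos (m) with tool x at jaw deg, z down"""
    s=get_state();R=np.array(s['orientation']);p=np.array(s['ee_pos'])
    j=np.radians(jaw);x=np.array([np.cos(j),np.sin(j),0]);z=np.array([0,0,-1.]);G=np.c_[x,np.cross(z,x),z]
    rv=Ro.from_matrix(R.T@G).as_rotvec()/n; d=(np.array(pos)-p)*1000/n
    print('from',np.round(p,4),'jaw',np.round(np.degrees(np.arctan2(R[1,0],R[0,0])),1),'step',np.round(np.linalg.norm(d),1))
    for i in range(n):
        t=R.T@d; R=R@Ro.from_rotvec(rv).as_matrix()
        print('{"rotation": %s, "xyz": %s, "hand": %g}'%(np.round(rv,3).tolist(),np.round(t,1).tolist(),hand))
def fix(x,y):  # fixture mm -> world m
    c,s=np.cos(np.radians(12.05)),np.sin(np.radians(12.05)); return np.array([.5692,.2674])+np.array([c*x-s*y,s*x+c*y])/1000
E
python3 -c "
from h import *
plan([.588,-.079,.25],-113.5,10,.4)"
```

```text
from [0.5315 0.0633 0.4055] jaw -72.5 step 21.8
{"rotation": [-0.001, -0.0, 0.072], "xyz": [15.2, -1.0, 15.7], "hand": 0.4}
{"rotation": [-0.001, -0.0, 0.072], "xyz": [15.1, -2.1, 15.6], "hand": 0.4}
{"rotation": [-0.001, -0.0, 0.072], "xyz": [14.9, -3.2, 15.6], "hand": 0.4}
{"rotation": [-0.001, -0.0, 0.072], "xyz": [14.6, -4.3, 15.6], "hand": 0.4}
{"rotation": [-0.001, -0.0, 0.072], "xyz": [14.3, -5.3, 15.6], "hand": 0.4}
{"rotation": [-0.001, -0.0, 0.072], "xyz": [13.9, -6.3, 15.6], "hand": 0.4}
{"rotation": [-0.001, -0.0, 0.072], "xyz": [13.4, -7.3, 15.6], "hand": 0.4}
{"rotation": [-0.001, -0.0, 0.072], "xyz": [12.8, -8.3, 15.6], "hand": 0.4}
{"rotation": [-0.001, -0.0, 0.072], "xyz": [12.2, -9.2, 15.6], "hand": 0.4}
{"rotation": [-0.001, -0.0, 0.072], "xyz": [11.5, -10.0, 15.6], "hand": 0.4}
```

Emit:
step_arm(increments=[{"rotation":[-0.001,0,0.072],"xyz":[15,-1,15.6],"hand":0.4},{"rotation":[-0.001,0,0.072],"xyz":[15,-2,15.6],"hand":0.4},{"rotation":[-0.001,0,0.072],"xyz":[15,-3,15.6],"hand":0.4},{"rotation":[-0.001,0,0.072],"xyz":[14.6,-4,15.6],"hand":0.4},{"rotation":[-0.001,0,0.072],"xyz":[14.3,-5,15.6],"hand":0.4}])

```text
clock: 3.05
ee_pos: [0.56, -0.01, 0.3295]
orientation: [[-0.065, -0.998, 0.011], [-0.998, 0.065, -0.004], [0.003, -0.011, -1.0]]
force: [-0.3, 0.3, -0.4]
gripper_width: 0.0644
```

Emit:
step_arm(increments=[{"rotation":[-0.001,0,0.072],"xyz":[14,-6,15.6],"hand":0.4},{"rotation":[-0.001,0,0.072],"xyz":[13.4,-7,15.6],"hand":0.4},{"rotation":[-0.001,0,0.072],"xyz":[13,-8,15.6],"hand":0.4},{"rotation":[-0.001,0,0.072],"xyz":[12,-9,15.6],"hand":0.4},{"rotation":[-0.001,0,0.072],"xyz":[11.5,-10,15.6],"hand":0.4}])

```text
clock: 3.47
ee_pos: [0.5869, -0.0869, 0.2485]
orientation: [[-0.432, -0.902, 0.007], [-0.902, 0.432, -0.003], [-0.0, -0.008, -1.0]]
force: [0.4, 0.3, 0.8]
gripper_width: 0.0639
```

Emit:
step_arm(increments=[{"rotation":[0,0,0],"xyz":[0,0,0],"hand":0.4},{"rotation":[0,0,0],"xyz":[0,0,0],"hand":0.4},{"rotation":[0,0,0],"xyz":[0,0,0],"hand":0.4},{"rotation":[0,0,0],"xyz":[0,0,0],"hand":0.4},{"rotation":[0,0,0],"xyz":[0,0,0],"hand":0.4}])

```text
clock: 3.88
ee_pos: [0.5863, -0.0886, 0.2471]
orientation: [[-0.433, -0.901, 0.004], [-0.902, 0.433, -0.003], [0.0, -0.005, -1.0]]
force: [0.2, 0.4, -0.5]
gripper_width: 0.0637
```

```bash
python3 -c "
from h import *
snap('wrist','w2.png')
plan([.588,-.079,.198],-113.5,5,.4)"
```

```text
from [ 0.5864 -0.0885  0.2473] jaw -115.6 step 10.0
{"rotation": [-0.001, -0.0, -0.007], "xyz": [-1.9, 0.6, 9.8], "hand": 0.4}
{"rotation": [-0.001, -0.0, -0.007], "xyz": [-1.9, 0.6, 9.8], "hand": 0.4}
{"rotation": [-0.001, -0.0, -0.007], "xyz": [-1.9, 0.5, 9.8], "hand": 0.4}
{"rotation": [-0.001, -0.0, -0.007], "xyz": [-1.9, 0.5, 9.9], "hand": 0.4}
{"rotation": [-0.001, -0.0, -0.007], "xyz": [-1.9, 0.5, 9.9], "hand": 0.4}
```

View pics/w2.png

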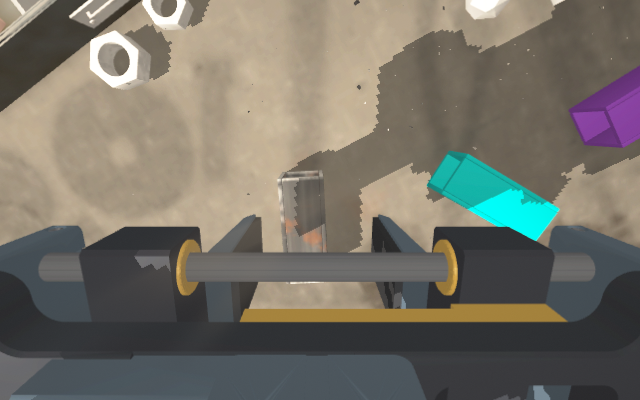

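The wrist view shows B lying between the open fingers at (280–325, 172–282), nearly parallel to them and a bit left of centre. Turquoise (495,195) is clear of the fingers. Descending to grip.

Emit:
step_arm(increments=[{"rotation":[-0.001,0,-0.005],"xyz":[-1.9,0.6,10],"hand":0.4},{"rotation":[-0.001,0,-0.005],"xyz":[-1.9,0.6,10],"hand":0.4},{"rotation":[-0.001,0,-0.005],"xyz":[-1.9,0.6,10],"hand":0.4},{"rotation":[-0.001,0,-0.005],"xyz":[-1.9,0.6,10],"hand":0.4},{"rotation":[-0.001,0,-0.005],"xyz":[-1.9,0.6,9],"hand":0.4}])

```text
clock: 4.35
ee_pos: [0.5886, -0.0768, 0.1967]
orientation: [[-0.405, -0.914, 0.004], [-0.914, 0.405, -0.001], [-0.001, -0.004, -1.0]]
force: [0.5, -0.1, -0.6]
gripper_width: 0.0638
```

Emit:
step_arm(increments=[{"rotation":[0,0,0],"xyz":[0,0,0],"hand":-0.6},{"rotation":[0,0,0],"xyz":[0,0,0],"hand":-0.6},{"rotation":[0,0,0],"xyz":[0,0,0],"hand":-0.6},{"rotation":[0,0,0],"xyz":[0,0,0],"hand":-0.6},{"rotation":[0,0,0],"xyz":[0,0,0],"hand":-0.6}], squeeze=25)

```text
clock: 4.77
ee_pos: [0.5877, -0.076, 0.193]
orientation: [[-0.404, -0.915, -0.001], [-0.915, 0.404, -0.0], [0.001, 0.001, -1.0]]
force: [0.5, -0.6, 1.1]
gripper_width: 0.0334
```

Emit:
step_arm(increments=[{"rotation":[0,0,0],"xyz":[0,0,0],"hand":-0.6},{"rotation":[0,0,0],"xyz":[0,0,0],"hand":-0.6},{"rotation":[0,0,0],"xyz":[0,0,-10],"hand":-0.6},{"rotation":[0,0,0],"xyz":[0,0,-30],"hand":-0.6},{"rotation":[0,0,0],"xyz":[0,0,-40],"hand":-0.6}])

```text
clock: 5.18
ee_pos: [0.5852, -0.0759, 0.2701]
orientation: [[-0.405, -0.914, -0.012], [-0.914, 0.405, 0.002], [0.003, 0.011, -1.0]]
force: [1.3, -0.2, -1.4]
gripper_width: 0.0297
```

```bash
python3 -c "
from h import *
s=get_state();print(s['force'],s['gripper_width'])
p=fix(-45,-42);print(p)
plan([*p,.275],-77.95,15,-.6)"
```

```text
[ 1.27657517 -0.18915475 -1.35371818] 0.029701109552246988
[0.53395968 0.216931  ]
from [ 0.5852 -0.0759  0.2701] jaw -113.9 step 19.8
{"rotation": [0.001, 0.0, -0.042], "xyz": [-16.5, 11.0, -0.3], "hand": -0.6}
{"rotation": [0.001, 0.0, -0.042], "xyz": [-16.9, 10.3, -0.3], "hand": -0.6}
{"rotation": [0.001, 0.0, -0.042], "xyz": [-17.3, 9.6, -0.3], "hand": -0.6}
{"rotation": [0.001, 0.0, -0.042], "xyz": [-17.7, 8.9, -0.3], "hand": -0.6}
{"rotation": [0.001, 0.0, -0.042], "xyz": [-18.1, 8.1, -0.3], "hand": -0.6}
{"rotation": [0.001, 0.0, -0.042], "xyz": [-18.4, 7.4, -0.3], "hand": -0.6}
{"rotation": [0.001, 0.0, -0.042], "xyz": [-18.7, 6.6, -0.3], "hand": -0.6}
{"rotation": [0.001, 0.0, -0.042], "xyz": [-19.0, 5.8, -0.3], "hand": -0.6}
{"rotation": [0.001, 0.0, -0.042], "xyz": [-19.2, 5.0, -0.3], "hand": -0.6}
{"rotation": [0.001, 0.0, -0.042], "xyz": [-19.4, 4.2, -0.3], "hand": -0.6}
{"rotation": [0.001, 0.0, -0.042], "xyz": [-19.5, 3.4, -0.3], "hand": -0.6}
{"rotation": [0.001, 0.0, -0.042], "xyz": [-19.7, 2.6, -0.3], "hand": -0.6}
{"rotation": [0.001, 0.0, -0.042], "xyz": [-19.7, 1.7, -0.3], "hand": -0.6}
{"rotation": [0.001, 0.0, -0.042], "xyz": [-19.8, 0.9, -0.3], "hand": -0.6}
{"rotation": [0.001, 0.0, -0.042], "xyz": [-19.8, 0.1, -0.3], "hand": -0.6}
```

Emit:
step_arm(increments=[{"rotation":[0.001,0,-0.042],"xyz":[-16.5,11,0],"hand":-0.6},{"rotation":[0.001,0,-0.042],"xyz":[-17,10,0],"hand":-0.6},{"rotation":[0.001,0,-0.042],"xyz":[-17.3,9.6,0],"hand":-0.6},{"rotation":[0.001,0,-0.042],"xyz":[-17.7,9,0],"hand":-0.6},{"rotation":[0.001,0,-0.042],"xyz":[-18,8,0],"hand":-0.6}])

```text
clock: 5.6
ee_pos: [0.5709, 0.0215, 0.2838]
orientation: [[-0.203, -0.979, 0.01], [-0.979, 0.203, -0.002], [-0.0, -0.01, -1.0]]
force: [0.2, 0.2, -2.2]
gripper_width: 0.0297
```

Emit:
step_arm(increments=[{"rotation":[0.001,0,-0.042],"xyz":[-18.4,7.4,0],"hand":-0.6},{"rotation":[0.001,0,-0.042],"xyz":[-18.7,6.6,0],"hand":-0.6},{"rotation":[0.001,0,-0.042],"xyz":[-19,5.8,0],"hand":-0.6},{"rotation":[0.001,0,-0.042],"xyz":[-19.2,5,0],"hand":-0.6},{"rotation":[0.001,0,-0.042],"xyz":[-19.4,4.2,0],"hand":-0.6}])

```text
clock: 6.02
ee_pos: [0.5515, 0.1236, 0.2882]
orientation: [[0.016, -1.0, 0.019], [-1.0, -0.016, -0.002], [0.002, -0.018, -1.0]]
force: [0.7, 0.3, -2.1]
gripper_width: 0.0301
```

Emit:
step_arm(increments=[{"rotation":[0.001,0,-0.042],"xyz":[-19.5,3.4,0],"hand":-0.6},{"rotation":[0.001,0,-0.042],"xyz":[-19.6,2.6,0],"hand":-0.6},{"rotation":[0.001,0,-0.042],"xyz":[-19.7,1.7,0],"hand":-0.6},{"rotation":[0.001,0,-0.042],"xyz":[-15,0.9,0],"hand":-0.6},{"rotation":[0,0,0],"xyz":[0,0,0],"hand":-0.6}])

```text
clock: 6.43
ee_pos: [0.5352, 0.2026, 0.2922]
orientation: [[0.195, -0.98, 0.026], [-0.981, -0.196, -0.0], [0.005, -0.025, -1.0]]
force: [-1.0, -0.0, -2.4]
gripper_width: 0.0303
```

```bash
python3 -c "
from h import *
s=get_state();print(s['force'],s['gripper_width'])
p=fix(-45,-42)
plan([*p,.203],-77.95,5,-.6)
a=snap('wrist','w3.png')"
```

```text
[-1.02194089 -0.01691157 -2.41889107] 0.03025078252819539
from [0.5352 0.2026 0.2922] jaw -78.7 step 18.1
{"rotation": [-0.005, -0.001, -0.003], "xyz": [-2.9, 0.1, 17.8], "hand": -0.6}
{"rotation": [-0.005, -0.001, -0.003], "xyz": [-2.9, 0.0, 17.8], "hand": -0.6}
{"rotation": [-0.005, -0.001, -0.003], "xyz": [-2.9, -0.1, 17.8], "hand": -0.6}
{"rotation": [-0.005, -0.001, -0.003], "xyz": [-2.9, -0.2, 17.8], "hand": -0.6}
{"rotation": [-0.005, -0.001, -0.003], "xyz": [-2.9, -0.3, 17.8], "hand": -0.6}
```

View pics/w3.png

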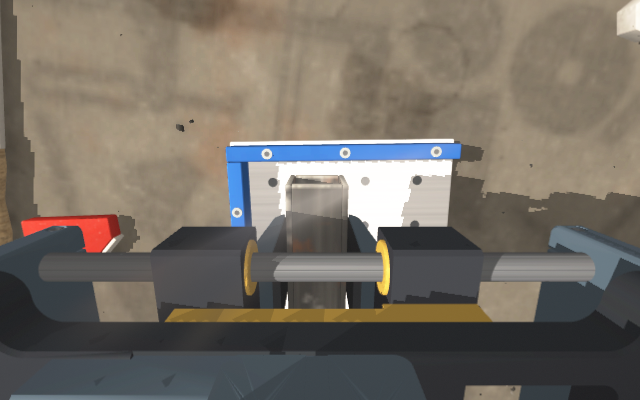

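```bash
python3 -c "
from h import *
d=get_image('wrist');s=get_state()
P=onz(d,[(292,177),(342,177)],s['ee_pos'][2]-.193+.03)[:,:2]
Q=(P-[.5692,.2674])@np.array([[np.cos(.2103),-np.sin(.2103)],[np.sin(.2103),np.cos(.2103)]])
T=(s['ee_pos'][:2]-[.5692,.2674])@np.array([[np.cos(.2103),-np.sin(.2103)],[np.sin(.2103),np.cos(.2103)]])
print(Q*1000,T*1000)"
```

```text
[[  1.48324428 -46.72828147]
 [  1.11084205 -70.29382492]] [-46.67353396 -57.90324892]
```

B is held parallel to the left fence, with its front end about 8 mm short of the far fence once the hand is upright. Lowering it a little back from the fence, then pushing forward.

Emit:
step_arm(increments=[{"rotation":[-0.005,-0.001,0],"xyz":[-2.9,0.6,17],"hand":-0.6},{"rotation":[-0.005,-0.001,0],"xyz":[-2.9,0.6,17],"hand":-0.6},{"rotation":[-0.005,-0.001,0],"xyz":[-2.9,0.6,17],"hand":-0.6},{"rotation":[-0.005,-0.001,0],"xyz":[-2.9,0.6,16],"hand":-0.6},{"rotation":[-0.005,-0.001,0],"xyz":[-2.5,0.6,12],"hand":-0.6}])

```text
clock: 6.95
ee_pos: [0.5338, 0.2109, 0.2152]
orientation: [[0.183, -0.983, 0.007], [-0.983, -0.183, 0.002], [-0.0, -0.007, -1.0]]
force: [-0.2, -0.8, -2.8]
gripper_width: 0.0296
```

Emit:
step_arm(increments=[{"rotation":[0,0,0],"xyz":[0,0,0],"hand":-0.6},{"rotation":[0,0,0],"xyz":[0,0,0],"hand":-0.6},{"rotation":[0,0,0],"xyz":[0,0,0],"hand":-0.6},{"rotation":[0,0,0],"xyz":[0,0,0],"hand":-0.6},{"rotation":[0,0,0],"xyz":[0,0,0],"hand":-0.6}])

```text
clock: 7.37
ee_pos: [0.5343, 0.2089, 0.2152]
orientation: [[0.179, -0.984, 0.005], [-0.984, -0.179, 0.001], [-0.0, -0.005, -1.0]]
force: [0.4, 0.5, -1.5]
gripper_width: 0.03
```

```bash
cat >> h.py <<'E'
def infix():
    s=get_state();R=np.array([[np.cos(.2103),-np.sin(.2103)],[np.sin(.2103),np.cos(.2103)]])
    print('fix xy',np.round((s['ee_pos'][:2]-[.5692,.2674])@R*1000,1),'z',np.round(s['ee_pos'][2]*1000,1),'F fix',np.round(s['force'][:2]@R,1),np.round(s['force'][2],1),'clk',s['clock'],'w',np.round(s['gripper_width'],4),'yaw',np.round(np.degrees(np.arctan2(s['orientation'][1,0],s['orientation'][0,0]))+77.95,1),'z',np.round(s['orientation'][:,2],3))
E
python3 -c "
from h import *
infix()"
```

```text
fix xy [-46.3 -49.9] z 215.2 F fix [0.5 0.4] -1.5 clk 7.3667 w 0.03 yaw -1.7 z [ 0.005  0.001 -1.   ]
```

Emit:
step_arm(increments=[{"rotation":[-0.003,0,-0.01],"xyz":[-3,0.5,4],"hand":-0.6},{"rotation":[-0.002,0,-0.01],"xyz":[-2,0.5,4],"hand":-0.6},{"rotation":[0,0,-0.01],"xyz":[-1,0,4],"hand":-0.6},{"rotation":[0,0,0],"xyz":[0,0,0],"hand":-0.6},{"rotation":[0,0,0],"xyz":[0,0,0],"hand":-0.6}])

```text
clock: 7.78
ee_pos: [0.5326, 0.2155, 0.2037]
orientation: [[0.212, -0.977, 0.002], [-0.977, -0.212, 0.001], [-0.0, -0.002, -1.0]]
force: [0.0, -0.1, -2.1]
gripper_width: 0.0296
```

Emit:
step_arm(increments=[{"rotation":[0,0,0],"xyz":[0,-2,0],"hand":-0.6},{"rotation":[0,0,0],"xyz":[0,-2,0],"hand":-0.6},{"rotation":[0,0,0],"xyz":[0,-2,0],"hand":-0.6},{"rotation":[0,0,0],"xyz":[0,-2,0],"hand":-0.6},{"rotation":[0,0,0],"xyz":[0,0,0],"hand":-0.6}])

```text
clock: 8.2
ee_pos: [0.5394, 0.217, 0.2028]
orientation: [[0.212, -0.977, -0.004], [-0.977, -0.212, -0.001], [0.0, 0.005, -1.0]]
force: [-0.5, -0.9, -2.2]
gripper_width: 0.0297
```

```bash
python3 -c "
from h import *
infix()"
```

```text
fix xy [-39.6 -43.1] z 202.8 F fix [-0.7 -0.8] -2.2 clk 8.2 w 0.0297 yaw 0.2 z [-0.004 -0.001 -1.   ]
```

Still no contact; pressing on gently in small steps.

Emit:
step_arm(increments=[{"rotation":[0,0,0],"xyz":[0,-1,0],"hand":-0.6},{"rotation":[0,0,0],"xyz":[0,-1,0],"hand":-0.6},{"rotation":[0,0,0],"xyz":[0,-1,0],"hand":-0.6},{"rotation":[0,0,0],"xyz":[0,-1,0],"hand":-0.6},{"rotation":[0,0,0],"xyz":[0,0,0],"hand":-0.6}])

```text
clock: 8.62
ee_pos: [0.5414, 0.2172, 0.2017]
orientation: [[0.211, -0.977, -0.014], [-0.978, -0.211, -0.004], [0.001, 0.014, -1.0]]
force: [-0.6, 1.1, -1.3]
gripper_width: 0.0297
```

```bash
python3 -c "
from h import *
infix()"
```

```text
fix xy [-37.7 -43.3] z 201.7 F fix [-0.3  1.2] -1.3 clk 8.6167 w 0.0297 yaw 0.1 z [-0.014 -0.004 -1.   ]
```

Emit:
step_arm(increments=[{"rotation":[0.005,0,0],"xyz":[0,-0.5,0],"hand":-0.6},{"rotation":[0.005,0,0],"xyz":[0,-0.5,0],"hand":-0.6},{"rotation":[0.004,0,0],"xyz":[0,-0.5,0],"hand":-0.6},{"rotation":[0,0,0],"xyz":[0,-0.5,0],"hand":-0.6},{"rotation":[0,0,0],"xyz":[0,0,0],"hand":-0.6}])

```text
clock: 9.03
ee_pos: [0.5408, 0.2172, 0.2014]
orientation: [[0.21, -0.978, -0.009], [-0.978, -0.21, -0.003], [0.001, 0.01, -1.0]]
force: [-1.4, -0.8, -2.9]
gripper_width: 0.0299
```

```bash
python3 -c "
from h import *
infix()
d=snap('wrist','w4.png')
a=snap('scene','scene4.png')
cv2.imwrite('pics/w4c.png',np.hstack([cv2.resize(cv2.imread('pics/w4.png')[100:300,210:410],(400,400)),cv2.resize(cv2.imread('pics/scene4.png')[200:325,215:340],(400,400))]))"
```

```text
fix xy [-38.3 -43.2] z 201.4 F fix [-1.5 -0.5] -2.9 clk 9.0333 w 0.0299 yaw 0.1 z [-0.009 -0.003 -1.   ]
```

View pics/w4c.png

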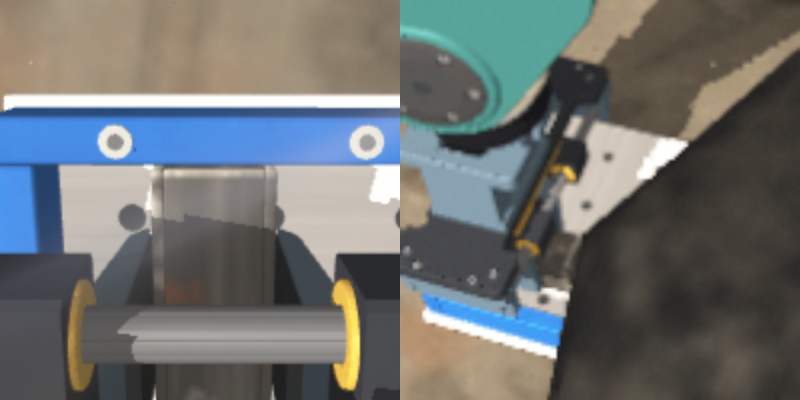

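Wrist crop: B's end sits right against the far fence (crop row 163), and the TCP is no longer advancing. Release, lift, then come down shut on B's −y side.

Emit:
step_arm(increments=[{"rotation":[0,0,0],"xyz":[0,0,0],"hand":-0.05},{"rotation":[0,0,0],"xyz":[0,0,0],"hand":-0.05},{"rotation":[0,0,0],"xyz":[0,0,0],"hand":-0.05},{"rotation":[0,0,0],"xyz":[0,0,-15],"hand":-0.05},{"rotation":[0,0,0],"xyz":[0,0,-30],"hand":-0.05}])

```text
clock: 9.55
ee_pos: [0.5412, 0.217, 0.2436]
orientation: [[0.21, -0.978, -0.011], [-0.978, -0.21, -0.005], [0.002, 0.012, -1.0]]
force: [-1.0, -0.0, -0.1]
gripper_width: 0.0431
```

Emit:
step_arm(increments=[{"rotation":[0,0,0],"xyz":[0,0,-15],"hand":-1},{"rotation":[0,0,0],"xyz":[10,0,0],"hand":-1},{"rotation":[0,0,0],"xyz":[15,0,0],"hand":-1},{"rotation":[0,0,0],"xyz":[14,0,0],"hand":-1},{"rotation":[0,0,0],"xyz":[0,0,0],"hand":-1}])

```text
clock: 9.97
ee_pos: [0.5524, 0.1776, 0.2641]
orientation: [[0.212, -0.977, -0.001], [-0.977, -0.212, -0.002], [0.001, 0.001, -1.0]]
force: [-0.3, 0.1, 0.9]
gripper_width: 0.0128
```

```bash
python3 -c "
from h import *
infix()
p=fix(-38,-83);plan([*p,.204],-77.95,5,-1)"
```

```text
fix xy [-35.2 -84.3] z 264.1 F fix [-0.2  0.1] 0.9 clk 9.9667 w 0.0128 yaw 0.2 z [-0.001 -0.002 -1.   ]
from [0.5524 0.1776 0.2641] jaw -77.7 step 12.0
{"rotation": [0.0, -0.0, 0.001], "xyz": [-0.3, 0.5, 12.0], "hand": -1}
{"rotation": [0.0, -0.0, 0.001], "xyz": [-0.3, 0.5, 12.0], "hand": -1}
{"rotation": [0.0, -0.0, 0.001], "xyz": [-0.3, 0.5, 12.0], "hand": -1}
{"rotation": [0.0, -0.0, 0.001], "xyz": [-0.3, 0.5, 12.0], "hand": -1}
{"rotation": [0.0, -0.0, 0.001], "xyz": [-0.3, 0.6, 12.0], "hand": -1}
```

Emit:
step_arm(increments=[{"rotation":[0,0,0],"xyz":[0,0.5,11.5],"hand":-1},{"rotation":[0,0,0],"xyz":[0,0.5,11.5],"hand":-1},{"rotation":[0,0,0],"xyz":[0,0.5,11.5],"hand":-1},{"rotation":[0,0,0],"xyz":[0,0.5,11.5],"hand":-1},{"rotation":[0,0,0],"xyz":[0,0.5,11.5],"hand":-1}])

```text
clock: 10.38
ee_pos: [0.5499, 0.1767, 0.2008]
orientation: [[0.211, -0.977, 0.001], [-0.977, -0.211, -0.001], [0.001, -0.0, -1.0]]
force: [1.0, 0.3, 0.6]
gripper_width: 0.0006
```

Emit:
step_arm(increments=[{"rotation":[0,0,0],"xyz":[-2,0,0],"hand":-1},{"rotation":[0,0,0],"xyz":[-6,0,0],"hand":-1},{"rotation":[0,0,0],"xyz":[-6,0,0],"hand":-1},{"rotation":[0,0,0],"xyz":[-5,0,0],"hand":-1},{"rotation":[0,0,0],"xyz":[-5,0,0],"hand":-1}])

```text
clock: 10.8
ee_pos: [0.5479, 0.1982, 0.199]
orientation: [[0.216, -0.976, 0.002], [-0.976, -0.216, -0.008], [0.009, -0.001, -1.0]]
force: [-0.3, -15.1, 20.0]
gripper_width: 0.0005
```

```bash
python3 -c "
from h import *
infix()"
```

```text
fix xy [-35.3 -63.3] z 199.0 F fix [ -3.4 -14.7] 20.0 clk 10.8 w 0.0005 yaw 0.4 z [ 0.002 -0.008 -1.   ]
```

Fingertips reached the plate (20 N); lifting about 5 mm before pushing on.

Emit:
step_arm(increments=[{"rotation":[0,0,0],"xyz":[0,0,-3],"hand":-1},{"rotation":[0,0,0],"xyz":[0,0,-3],"hand":-1},{"rotation":[0,0,0],"xyz":[-4,0,0],"hand":-1},{"rotation":[0,0,0],"xyz":[-4,0,0],"hand":-1},{"rotation":[0,0,0],"xyz":[-2,0,0],"hand":-1}])

```text
clock: 11.22
ee_pos: [0.5449, 0.2093, 0.2019]
orientation: [[0.217, -0.976, 0.0], [-0.976, -0.217, -0.01], [0.009, 0.002, -1.0]]
force: [-0.2, -1.6, 1.2]
gripper_width: 0.0002
```

```bash
python3 -c "
from h import *
infix()"
```

```text
fix xy [-35.9 -51.7] z 201.9 F fix [-0.5 -1.6] 1.2 clk 11.2167 w 0.0002 yaw 0.5 z [ 0.   -0.01 -1.  ]
```

Emit:
step_arm(increments=[{"rotation":[0,0.003,0.004],"xyz":[-2,0,-1],"hand":-1},{"rotation":[0,0.003,0.004],"xyz":[-2,0,-1],"hand":-1},{"rotation":[0,0.003,0],"xyz":[-2,0,0],"hand":-1},{"rotation":[0,0,0],"xyz":[-1,0,0],"hand":-1},{"rotation":[0,0,0],"xyz":[0,0,0],"hand":-1}])

```text
clock: 11.63
ee_pos: [0.5425, 0.2177, 0.2029]
orientation: [[0.21, -0.978, 0.001], [-0.978, -0.21, -0.02], [0.02, 0.003, -1.0]]
force: [1.0, -1.1, 0.1]
gripper_width: 0.0004
```

```bash
python3 -c "
from h import *
infix()"
```

```text
fix xy [-36.5 -43. ] z 202.9 F fix [ 0.7 -1.3] 0.1 clk 11.6333 w 0.0004 yaw 0.0 z [ 0.001 -0.02  -1.   ]
```

Emit:
step_arm(increments=[{"rotation":[0,-0.006,0],"xyz":[0,0,0],"hand":-1},{"rotation":[0,-0.006,0],"xyz":[0,0,0],"hand":-1},{"rotation":[0,-0.006,0],"xyz":[0,0,0],"hand":-1},{"rotation":[0,-0.003,0],"xyz":[-1,0,0],"hand":-1},{"rotation":[0,0,0],"xyz":[-1,0,0],"hand":-1}])

```text
clock: 12.05
ee_pos: [0.5421, 0.2194, 0.2029]
orientation: [[0.209, -0.978, -0.004], [-0.978, -0.209, 0.003], [-0.004, 0.003, -1.0]]
force: [1.8, -8.6, 1.8]
gripper_width: 0.0002
```

```bash
python3 -c "
from h import *
infix()"
```

```text
fix xy [-36.6 -41.3] z 202.9 F fix [-0.  -8.8] 1.8 clk 12.05 w 0.0002 yaw 0.0 z [-0.004  0.003 -1.   ]
```

8.8 N against the left fence: B is home. Backing off and checking with the wrist camera.

Emit:
step_arm(increments=[{"rotation":[0,0,0],"xyz":[4,0,0],"hand":-1},{"rotation":[0,0,0],"xyz":[10,0,-8],"hand":-1},{"rotation":[0,0,0],"xyz":[10,0,-35],"hand":-1},{"rotation":[0,0,0],"xyz":[20,10,-35],"hand":-0.4},{"rotation":[0,0,0],"xyz":[20,20,-25],"hand":0.4}])

```text
clock: 12.47
ee_pos: [0.5269, 0.1487, 0.3054]
orientation: [[0.213, -0.977, -0.011], [-0.977, -0.213, 0.001], [-0.004, 0.011, -1.0]]
force: [1.1, -1.0, -0.5]
gripper_width: 0.0111
```

Emit:
step_arm(increments=[{"rotation":[0,0,0],"xyz":[15,20,0],"hand":0.4},{"rotation":[0,0,0],"xyz":[0,10,0],"hand":0.4},{"rotation":[0,0,0],"xyz":[0,0,0],"hand":0.4},{"rotation":[0,0,0],"xyz":[0,0,0],"hand":0.4},{"rotation":[0,0,0],"xyz":[0,0,0],"hand":0.4}])

```text
clock: 12.88
ee_pos: [0.4999, 0.1225, 0.313]
orientation: [[0.209, -0.978, -0.002], [-0.978, -0.209, 0.003], [-0.003, 0.002, -1.0]]
force: [0.9, 0.8, -0.5]
gripper_width: 0.0441
```

```bash
python3 -c "
from h import *
infix()
snap('wrist','w5.png')
plan([.439,-.104,.25],-73,15,.4)"
```

```text
fix xy [ -98.  -127.2] z 313.0 F fix [1.1 0.6] -0.5 clk 12.8833 w 0.0441 yaw 0.0 z [-0.002  0.003 -1.   ]
from [0.5001 0.1227 0.3129] jaw -77.9 step 16.2
{"rotation": [0.0, 0.0, -0.006], "xyz": [13.9, 7.1, 4.2], "hand": 0.4}
{"rotation": [0.0, 0.0, -0.006], "xyz": [13.9, 7.2, 4.2], "hand": 0.4}
{"rotation": [0.0, 0.0, -0.006], "xyz": [13.9, 7.3, 4.2], "hand": 0.4}
{"rotation": [0.0, 0.0, -0.006], "xyz": [13.8, 7.4, 4.2], "hand": 0.4}
{"rotation": [0.0, 0.0, -0.006], "xyz": [13.8, 7.5, 4.2], "hand": 0.4}
{"rotation": [0.0, 0.0, -0.006], "xyz": [13.7, 7.5, 4.2], "hand": 0.4}
{"rotation": [0.0, 0.0, -0.006], "xyz": [13.7, 7.6, 4.2], "hand": 0.4}
{"rotation": [0.0, 0.0, -0.006], "xyz": [13.6, 7.7, 4.2], "hand": 0.4}
{"rotation": [0.0, 0.0, -0.006], "xyz": [13.6, 7.8, 4.2], "hand": 0.4}
{"rotation": [0.0, 0.0, -0.006], "xyz": [13.5, 7.8, 4.2], "hand": 0.4}
{"rotation": [0.0, 0.0, -0.006], "xyz": [13.5, 7.9, 4.2], "hand": 0.4}
{"rotation": [0.0, 0.0, -0.006], "xyz": [13.5, 8.0, 4.2], "hand": 0.4}
{"rotation": [0.0, 0.0, -0.006], "xyz": [13.4, 8.1, 4.2], "hand": 0.4}
{"rotation": [0.0, 0.0, -0.006], "xyz": [13.4, 8.2, 4.2], "hand": 0.4}
{"rotation": [0.0, 0.0, -0.006], "xyz": [13.3, 8.2, 4.2], "hand": 0.4}
```

View pics/w5.png

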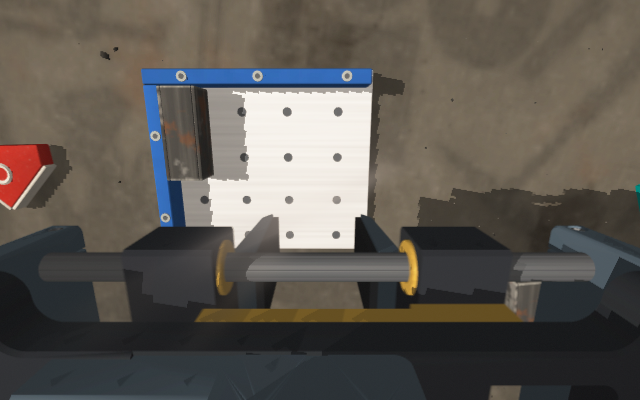

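B (x 158–213, y 85–180) sits in the corner, against both fences. Now to A.

Emit:
step_arm(increments=[{"rotation":[0,0,-0.009],"xyz":[20.8,10.7,6.3],"hand":0.4},{"rotation":[0,0,-0.009],"xyz":[20.8,10.9,6.3],"hand":0.4},{"rotation":[0,0,-0.009],"xyz":[20.7,11,6.3],"hand":0.4},{"rotation":[0,0,-0.009],"xyz":[20.7,11.2,6.3],"hand":0.4},{"rotation":[0,0,-0.009],"xyz":[20.5,11.4,6.3],"hand":0.4}])

```text
clock: 13.35
ee_pos: [0.4735, 0.0113, 0.2792]
orientation: [[0.263, -0.965, -0.001], [-0.965, -0.263, 0.004], [-0.004, -0.0, -1.0]]
force: [0.6, 0.6, 0.8]
gripper_width: 0.0636
```

Emit:
step_arm(increments=[{"rotation":[0,0,-0.009],"xyz":[20.4,11.6,6.3],"hand":0.4},{"rotation":[0,0,-0.009],"xyz":[20.3,11.8,6.3],"hand":0.4},{"rotation":[0,0,-0.009],"xyz":[20.2,12,6.3],"hand":0.4},{"rotation":[0,0,-0.009],"xyz":[20.1,12.2,6.3],"hand":0.4},{"rotation":[0,0,-0.009],"xyz":[18,12,6.3],"hand":0.4}])

```text
clock: 13.77
ee_pos: [0.4457, -0.1038, 0.2433]
orientation: [[0.313, -0.95, -0.004], [-0.95, -0.313, 0.004], [-0.005, 0.002, -1.0]]
force: [1.1, -0.1, -0.0]
gripper_width: 0.0641
```

Emit:
step_arm(increments=[{"rotation":[0,0,0],"xyz":[0,0,0],"hand":0.4},{"rotation":[0,0,0],"xyz":[0,0,0],"hand":0.4},{"rotation":[0,0,0],"xyz":[0,0,0],"hand":0.4},{"rotation":[0,0,0],"xyz":[0,0,0],"hand":0.4},{"rotation":[0,0,0],"xyz":[0,0,0],"hand":0.4}])

```text
clock: 14.18
ee_pos: [0.4472, -0.1046, 0.2407]
orientation: [[0.313, -0.95, -0.008], [-0.95, -0.313, 0.006], [-0.008, 0.006, -1.0]]
force: [0.1, 0.6, 0.5]
gripper_width: 0.064
```

```bash
python3 -c "
from h import *
snap('wrist','w6.png')
plan([.439,-.104,.197],-73,5,.4)"
```

```text
from [ 0.4472 -0.1046  0.2407] jaw -71.8 step 8.9
{"rotation": [0.001, 0.002, 0.004], "xyz": [-0.6, 1.5, 8.8], "hand": 0.4}
{"rotation": [0.001, 0.002, 0.004], "xyz": [-0.6, 1.5, 8.8], "hand": 0.4}
{"rotation": [0.001, 0.002, 0.004], "xyz": [-0.6, 1.5, 8.8], "hand": 0.4}
{"rotation": [0.001, 0.002, 0.004], "xyz": [-0.6, 1.5, 8.8], "hand": 0.4}
{"rotation": [0.001, 0.002, 0.004], "xyz": [-0.6, 1.5, 8.8], "hand": 0.4}
```

View pics/w6.png

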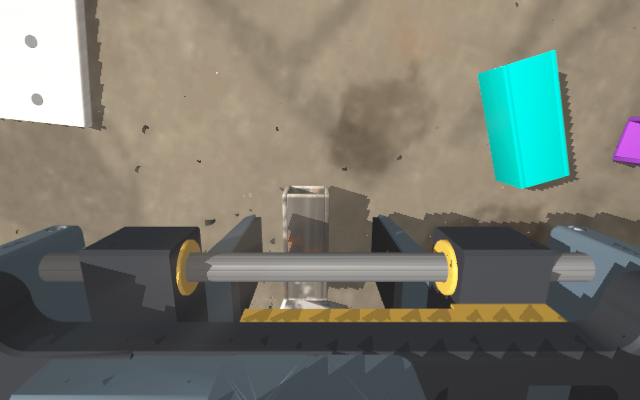

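A lies between the fingers at (283–328, 187–300), parallel to them. Descending with the 8 mm backward correction and gripping.

Emit:
step_arm(increments=[{"rotation":[0.001,0.002,0.002],"xyz":[-0.8,1.7,9],"hand":0.4},{"rotation":[0.001,0.002,0.002],"xyz":[-0.8,1.7,9],"hand":0.4},{"rotation":[0.001,0.002,0.002],"xyz":[-0.8,1.7,9],"hand":0.4},{"rotation":[0.001,0.002,0.002],"xyz":[-0.8,1.7,9],"hand":0.4},{"rotation":[0.001,0,0],"xyz":[-0.8,1.7,7],"hand":0.4}])

```text
clock: 14.65
ee_pos: [0.4381, -0.1015, 0.1955]
orientation: [[0.307, -0.952, 0.004], [-0.952, -0.307, -0.002], [0.003, -0.003, -1.0]]
force: [-0.8, 0.1, -0.9]
gripper_width: 0.0641
```

Emit:
step_arm(increments=[{"rotation":[0,0,0],"xyz":[0,0,0],"hand":-0.6},{"rotation":[0,0,0],"xyz":[0,0,0],"hand":-0.6},{"rotation":[0,0,0],"xyz":[0,0,0],"hand":-0.6},{"rotation":[0,0,0],"xyz":[0,0,0],"hand":-0.6},{"rotation":[0,0,0],"xyz":[0,0,0],"hand":-0.6}], squeeze=25)

```text
clock: 15.07
ee_pos: [0.437, -0.1009, 0.1934]
orientation: [[0.308, -0.952, 0.001], [-0.952, -0.308, -0.001], [0.001, -0.0, -1.0]]
force: [0.7, -0.6, -0.4]
gripper_width: 0.0334
```

Emit:
step_arm(increments=[{"rotation":[0,0,0],"xyz":[0,0,0],"hand":-0.6},{"rotation":[0,0,0],"xyz":[0,0,0],"hand":-0.6},{"rotation":[0,0,0],"xyz":[0,0,-10],"hand":-0.6},{"rotation":[0,0,0],"xyz":[0,0,-30],"hand":-0.6},{"rotation":[0,0,0],"xyz":[0,0,-40],"hand":-0.6}])

```text
clock: 15.48
ee_pos: [0.4349, -0.1003, 0.2715]
orientation: [[0.307, -0.952, -0.009], [-0.952, -0.307, 0.002], [-0.005, 0.008, -1.0]]
force: [0.1, 0.4, -1.9]
gripper_width: 0.0294
```

```bash
python3 -c "
from h import *
infix()
p=fix(-52,-80)
plan([*p,.275],-77.95,15,-.6)"
```

```text
fix xy [-208.1 -331.6] z 271.5 F fix [0.2 0.4] -1.9 clk 15.4833 w 0.0294 yaw 5.9 z [-0.009  0.002 -1.   ]
from [ 0.4349 -0.1003  0.2715] jaw -72.1 step 19.7
{"rotation": [0.001, 0.0, 0.007], "xyz": [-15.6, -12.1, -0.3], "hand": -0.6}
{"rotation": [0.001, 0.0, 0.007], "xyz": [-15.7, -12.0, -0.3], "hand": -0.6}
{"rotation": [0.001, 0.0, 0.007], "xyz": [-15.8, -11.8, -0.3], "hand": -0.6}
{"rotation": [0.001, 0.0, 0.007], "xyz": [-15.9, -11.7, -0.3], "hand": -0.6}
{"rotation": [0.001, 0.0, 0.007], "xyz": [-15.9, -11.6, -0.3], "hand": -0.6}
{"rotation": [0.001, 0.0, 0.007], "xyz": [-16.0, -11.5, -0.2], "hand": -0.6}
{"rotation": [0.001, 0.0, 0.007], "xyz": [-16.1, -11.4, -0.2], "hand": -0.6}
{"rotation": [0.001, 0.0, 0.007], "xyz": [-16.2, -11.3, -0.2], "hand": -0.6}
{"rotation": [0.001, 0.0, 0.007], "xyz": [-16.3, -11.2, -0.2], "hand": -0.6}
{"rotation": [0.001, 0.0, 0.007], "xyz": [-16.3, -11.1, -0.2], "hand": -0.6}
{"rotation": [0.001, 0.0, 0.007], "xyz": [-16.4, -11.0, -0.2], "hand": -0.6}
{"rotation": [0.001, 0.0, 0.007], "xyz": [-16.5, -10.9, -0.2], "hand": -0.6}
{"rotation": [0.001, 0.0, 0.007], "xyz": [-16.6, -10.7, -0.2], "hand": -0.6}
{"rotation": [0.001, 0.0, 0.007], "xyz": [-16.6, -10.6, -0.2], "hand": -0.6}
{"rotation": [0.001, 0.0, 0.007], "xyz": [-16.7, -10.5, -0.2], "hand": -0.6}
```

Emit:
step_arm(increments=[{"rotation":[0.001,0,0.007],"xyz":[-15.6,-12,0],"hand":-0.6},{"rotation":[0.001,0,0.007],"xyz":[-15.7,-12,0],"hand":-0.6},{"rotation":[0.001,0,0.007],"xyz":[-15.8,-11.8,0],"hand":-0.6},{"rotation":[0.001,0,0.007],"xyz":[-15.9,-11.7,0],"hand":-0.6},{"rotation":[0.001,0,0.007],"xyz":[-15.9,-11.6,0],"hand":-0.6}])

```text
clock: 15.9
ee_pos: [0.4706, -0.0069, 0.2847]
orientation: [[0.268, -0.963, 0.012], [-0.963, -0.268, 0.0], [0.003, -0.011, -1.0]]
force: [-0.1, 0.2, -2.5]
gripper_width: 0.03
```

Emit:
step_arm(increments=[{"rotation":[0.001,0,0.007],"xyz":[-16,-11.5,0],"hand":-0.6},{"rotation":[0.001,0,0.007],"xyz":[-16,-11.4,0],"hand":-0.6},{"rotation":[0.001,0,0.007],"xyz":[-16.2,-11.3,0],"hand":-0.6},{"rotation":[0.001,0,0.007],"xyz":[-16.3,-11.2,0],"hand":-0.6},{"rotation":[0.001,0,0.007],"xyz":[-16.3,-11,0],"hand":-0.6}])

```text
clock: 16.32
ee_pos: [0.5052, 0.0905, 0.29]
orientation: [[0.232, -0.972, 0.02], [-0.973, -0.232, 0.001], [0.003, -0.019, -1.0]]
force: [0.4, -0.5, -1.6]
gripper_width: 0.0301
```

Emit:
step_arm(increments=[{"rotation":[0.001,0,0.007],"xyz":[-16.4,-11,0],"hand":-0.6},{"rotation":[0.001,0,0.007],"xyz":[-16.5,-10.8,0],"hand":-0.6},{"rotation":[0.001,0,0.007],"xyz":[-14,-9,0],"hand":-0.6},{"rotation":[0,0,0],"xyz":[-8,-4,0],"hand":-0.6},{"rotation":[0,0,0],"xyz":[0,0,0],"hand":-0.6}])

```text
clock: 16.73
ee_pos: [0.5278, 0.1577, 0.2948]
orientation: [[0.213, -0.977, 0.026], [-0.977, -0.213, 0.003], [0.002, -0.026, -1.0]]
force: [0.1, 0.2, -1.9]
gripper_width: 0.0298
```

```bash
python3 -c "
from h import *
infix()
p=fix(-52,-80)
plan([*p,.206],-77.95,5,-.6)"
```

```text
fix xy [-63.4 -98.6] z 294.8 F fix [0.2 0.2] -1.9 clk 16.7333 w 0.0298 yaw 0.3 z [ 0.026  0.003 -1.   ]
from [0.5278 0.1577 0.2948] jaw -77.7 step 18.3
{"rotation": [-0.005, -0.0, 0.001], "xyz": [-3.8, -1.8, 17.8], "hand": -0.6}
{"rotation": [-0.005, -0.0, 0.001], "xyz": [-3.8, -1.9, 17.8], "hand": -0.6}
{"rotation": [-0.005, -0.0, 0.001], "xyz": [-3.7, -2.0, 17.8], "hand": -0.6}
{"rotation": [-0.005, -0.0, 0.001], "xyz": [-3.7, -2.1, 17.8], "hand": -0.6}
{"rotation": [-0.005, -0.0, 0.001], "xyz": [-3.7, -2.2, 17.8], "hand": -0.6}
```

Emit:
step_arm(increments=[{"rotation":[-0.005,0,0.001],"xyz":[-3.6,-1.8,17],"hand":-0.6},{"rotation":[-0.005,0,0.001],"xyz":[-3.6,-1.9,17],"hand":-0.6},{"rotation":[-0.005,0,0.001],"xyz":[-3.6,-2,17],"hand":-0.6},{"rotation":[-0.005,0,0.001],"xyz":[-3.6,-2,17],"hand":-0.6},{"rotation":[-0.005,0,0.001],"xyz":[-3,-2,12],"hand":-0.6}])

```text
clock: 17.15
ee_pos: [0.5349, 0.1749, 0.217]
orientation: [[0.209, -0.978, 0.005], [-0.978, -0.209, -0.002], [0.003, -0.005, -1.0]]
force: [-1.3, -0.3, -2.0]
gripper_width: 0.0303
```

Emit:
step_arm(increments=[{"rotation":[0,0,0],"xyz":[0,0,0],"hand":-0.6},{"rotation":[0,0,0],"xyz":[0,0,0],"hand":-0.6},{"rotation":[0,0,0],"xyz":[0,0,0],"hand":-0.6},{"rotation":[0,0,0],"xyz":[0,0,0],"hand":-0.6},{"rotation":[0,0,0],"xyz":[0,0,0],"hand":-0.6}])

```text
clock: 17.57
ee_pos: [0.5343, 0.1731, 0.2172]
orientation: [[0.209, -0.978, 0.003], [-0.978, -0.209, -0.002], [0.003, -0.002, -1.0]]
force: [0.4, -0.0, -3.0]
gripper_width: 0.0298
```

```bash
python3 -c "
from h import *
infix()"
```

```text
fix xy [-53.8 -84.9] z 217.2 F fix [ 0.4 -0.1] -3.0 clk 17.5667 w 0.0298 yaw 0.0 z [ 0.003 -0.002 -1.   ]
```

Emit:
step_arm(increments=[{"rotation":[0,0,0],"xyz":[0,0,5],"hand":-0.6},{"rotation":[0,0,0],"xyz":[0,0,5],"hand":-0.6},{"rotation":[0,0,0],"xyz":[0,0,3],"hand":-0.6},{"rotation":[0,0,0],"xyz":[0,-3,0],"hand":-0.6},{"rotation":[0,0,0],"xyz":[0,-3,0],"hand":-0.6}])

```text
clock: 17.98
ee_pos: [0.5406, 0.1742, 0.2046]
orientation: [[0.209, -0.978, 0.005], [-0.978, -0.209, -0.002], [0.003, -0.005, -1.0]]
force: [0.7, 0.3, -2.0]
gripper_width: 0.0299
```

Emit:
step_arm(increments=[{"rotation":[0,0,0],"xyz":[0,-2,0],"hand":-0.6},{"rotation":[0,0,0],"xyz":[0,-2,0],"hand":-0.6},{"rotation":[0,0,0],"xyz":[0,-1,0],"hand":-0.6},{"rotation":[0,0,0],"xyz":[0,-1,0],"hand":-0.6},{"rotation":[0,0,0],"xyz":[0,0,0],"hand":-0.6}])

```text
clock: 18.4
ee_pos: [0.5482, 0.1759, 0.2047]
orientation: [[0.209, -0.978, 0.006], [-0.978, -0.209, -0.002], [0.003, -0.005, -1.0]]
force: [-0.4, -0.1, -2.2]
gripper_width: 0.0301
```

```bash
python3 -c "
from h import *
infix()"
```

```text
fix xy [-39.7 -85.1] z 204.7 F fix [-0.4 -0. ] -2.2 clk 18.4 w 0.0301 yaw 0.0 z [ 0.006 -0.002 -1.   ]
```

Emit:
step_arm(increments=[{"rotation":[0,0,0],"xyz":[0,-1,1.5],"hand":-0.6},{"rotation":[0,0,0],"xyz":[0,-1,1],"hand":-0.6},{"rotation":[0,0,0],"xyz":[0,-1,0],"hand":-0.6},{"rotation":[0,0,0],"xyz":[0,-1,0],"hand":-0.6},{"rotation":[0,0,0],"xyz":[0,0,0],"hand":-0.6}])

```text
clock: 18.82
ee_pos: [0.5524, 0.1768, 0.202]
orientation: [[0.209, -0.978, 0.006], [-0.978, -0.209, -0.002], [0.003, -0.005, -1.0]]
force: [-0.3, -0.0, -2.2]
gripper_width: 0.0302
```

```bash
python3 -c "
from h import *
infix()"
```

```text
fix xy [-35.4 -85.1] z 202.0 F fix [-0.3  0. ] -2.2 clk 18.8167 w 0.0302 yaw 0.0 z [ 0.006 -0.002 -1.   ]
```

Emit:
step_arm(increments=[{"rotation":[0,0,0],"xyz":[0,-1,0],"hand":-0.6},{"rotation":[0,0,0],"xyz":[0,-1,0],"hand":-0.6},{"rotation":[0,0,0],"xyz":[0,-1,0],"hand":-0.6},{"rotation":[0,0,0],"xyz":[0,0,0],"hand":-0.6},{"rotation":[0,0,0],"xyz":[0,0,0],"hand":-0.6}])

```text
clock: 19.23
ee_pos: [0.555, 0.1773, 0.2017]
orientation: [[0.209, -0.978, 0.004], [-0.978, -0.209, -0.002], [0.003, -0.003, -1.0]]
force: [-0.2, -0.9, -2.4]
gripper_width: 0.0296
```

```bash
python3 -c "
from h import *
infix()"
```

```text
fix xy [-32.7 -85.1] z 201.7 F fix [-0.3 -0.8] -2.4 clk 19.2333 w 0.0296 yaw 0.0 z [ 0.004 -0.002 -1.   ]
```

Emit:
step_arm(increments=[{"rotation":[0,0,0],"xyz":[0,-1,0],"hand":-0.6},{"rotation":[0,0,0],"xyz":[0,-1,0],"hand":-0.6},{"rotation":[0,0,0],"xyz":[0,-1,0],"hand":-0.6},{"rotation":[0,0,0],"xyz":[0,0,0],"hand":-0.6},{"rotation":[0,0,0],"xyz":[0,0,0],"hand":-0.6}])

```text
clock: 19.65
ee_pos: [0.5562, 0.1777, 0.2018]
orientation: [[0.209, -0.978, -0.003], [-0.978, -0.209, -0.004], [0.003, 0.004, -1.0]]
force: [-1.3, 0.0, -2.6]
gripper_width: 0.0295
```

```bash
python3 -c "
from h import *
infix()
d=snap('wrist','w7.png')
for c in (300,317,330): print(c,[(r,*d['image'][r,c].tolist()) for r in range(172,196,2)])
o=cv2.imread('pics/w4.png')
for c in (300,317): print('ref',c,[(r,*o[r,c,::-1].tolist()) for r in range(172,196,2)])
"
```

```text
fix xy [-31.4 -85.1] z 201.8 F fix [-1.3  0.3] -2.6 clk 19.65 w 0.0295 yaw 0.0 z [-0.003 -0.004 -1.   ]
300 [(172, 50, 84, 134), (174, 58, 102, 165), (176, 79, 147, 232), (178, 83, 154, 238), (180, 233, 238, 240), (182, 245, 244, 234), (184, 246, 244, 236), (186, 243, 241, 232), (188, 243, 242, 233), (190, 245, 243, 235), (192, 242, 241, 234), (194, 109, 161, 235)]
317 [(172, 54, 86, 135), (174, 60, 103, 165), (176, 81, 147, 234), (178, 84, 154, 240), (180, 85, 154, 240), (182, 84, 154, 240), (184, 84, 153, 239), (186, 71, 115, 184), (188, 87, 153, 237), (190, 89, 153, 235), (192, 92, 152, 233), (194, 95, 152, 232)]
330 [(172, 55, 87, 136), (174, 61, 103, 164), (176, 82, 146, 231), (178, 83, 153, 237), (180, 85, 153, 237), (182, 86, 153, 237), (184, 87, 153, 237), (186, 89, 153, 235), (188, 94, 152, 235), (190, 97, 152, 233), (192, 98, 151, 232), (194, 98, 151, 231)]
ref 300 [(172, 77, 140, 229), (174, 79, 141, 229), (176, 79, 141, 228), (178, 80, 141, 228), (180, 78, 138, 221), (182, 75, 95, 129), (184, 153, 145, 135), (186, 222, 211, 193), (188, 174, 165, 152), (190, 129, 124, 115), (192, 129, 125, 118), (194, 130, 125, 119)]
ref 317 [(172, 81, 144, 230), (174, 82, 145, 229), (176, 83, 145, 228), (178, 84, 143, 228), (180, 82, 139, 223), (182, 79, 98, 132), (184, 146, 140, 130), (186, 201, 190, 175), (188, 167, 158, 148), (190, 140, 133, 126), (192, 141, 134, 130), (194, 141, 135, 130)]
```

```bash
python3 -c "
from h import *
o=cv2.imread('pics/w7.png')[...,::-1]
for c in (300,317,330): print(c,[(r,*o[r,c].tolist()) for r in range(194,216,1)])
"
```

```text
300 [(194, 109, 161, 235), (195, 88, 150, 233), (196, 85, 138, 222), (197, 82, 120, 188), (198, 89, 92, 99), (199, 112, 109, 110), (200, 177, 170, 161), (201, 220, 210, 197), (202, 224, 217, 204), (203, 208, 199, 189), (204, 176, 170, 162), (205, 146, 142, 141), (206, 136, 133, 131), (207, 136, 133, 133), (208, 136, 133, 133), (209, 132, 129, 129), (210, 100, 99, 106), (211, 100, 98, 106), (212, 99, 98, 104), (213, 100, 98, 105), (214, 99, 98, 104), (215, 99, 98, 104)]
317 [(194, 95, 152, 232), (195, 96, 149, 229), (196, 94, 139, 218), (197, 91, 124, 185), (198, 98, 101, 112), (199, 113, 113, 117), (200, 163, 158, 154), (201, 204, 194, 183), (202, 200, 192, 182), (203, 189, 181, 173), (204, 167, 160, 156), (205, 149, 143, 141), (206, 143, 137, 136), (207, 142, 137, 136), (208, 142, 137, 136), (209, 142, 137, 136), (210, 142, 137, 134), (211, 137, 131, 129), (212, 105, 103, 106), (213, 98, 98, 100), (214, 97, 96, 98), (215, 95, 94, 95)]
330 [(194, 98, 151, 231), (195, 98, 151, 230), (196, 95, 143, 220), (197, 94, 134, 207), (198, 99, 99, 111), (199, 112, 109, 115), (200, 159, 154, 150), (201, 193, 185, 175), (202, 189, 180, 173), (203, 176, 168, 162), (204, 152, 147, 142), (205, 131, 128, 127), (206, 125, 121, 120), (207, 124, 121, 119), (208, 124, 121, 118), (209, 125, 121, 117), (210, 125, 119, 116), (211, 125, 119, 114), (212, 125, 119, 114), (213, 125, 118, 113), (214, 120, 114, 108), (215, 84, 80, 80)]
```

Fence blue runs straight into the tube edge with no plate showing, as it did with B, and the TCP has stalled: A's end is at the far fence. Release, lift, and reposition shut on A's outer side.

Emit:
step_arm(increments=[{"rotation":[0,0,0],"xyz":[0,0,0],"hand":-0.05},{"rotation":[0,0,0],"xyz":[0,0,0],"hand":-0.05},{"rotation":[0,0,0],"xyz":[0,0,0],"hand":-0.05},{"rotation":[0,0,0],"xyz":[0,0,-15],"hand":-0.05},{"rotation":[0,0,0],"xyz":[0,0,-30],"hand":-0.05}])

```text
clock: 20.12
ee_pos: [0.5556, 0.1775, 0.2436]
orientation: [[0.209, -0.978, -0.008], [-0.978, -0.209, -0.005], [0.003, 0.008, -1.0]]
force: [-0.8, -0.5, -0.1]
gripper_width: 0.0433
```

Emit:
step_arm(increments=[{"rotation":[0,0,0],"xyz":[0,0,-15],"hand":-1},{"rotation":[0,0,0],"xyz":[10,3,0],"hand":-1},{"rotation":[0,0,0],"xyz":[15,3,0],"hand":-1},{"rotation":[0,0,0],"xyz":[14,0,0],"hand":-1},{"rotation":[0,0,0],"xyz":[0,0,0],"hand":-1}])

```text
clock: 20.53
ee_pos: [0.5594, 0.1363, 0.2635]
orientation: [[0.211, -0.978, 0.001], [-0.978, -0.211, -0.003], [0.003, -0.0, -1.0]]
force: [0.1, -0.3, 0.1]
gripper_width: 0.0131
```

Emit:
step_arm(increments=[{"rotation":[0,0,0],"xyz":[0,0,0],"hand":-1},{"rotation":[0,0,0],"xyz":[0,0,0],"hand":-1},{"rotation":[0,0,0],"xyz":[0,0,0],"hand":-1},{"rotation":[0,0,0],"xyz":[0,0,0],"hand":-1},{"rotation":[0,0,0],"xyz":[0,0,0],"hand":-1}])

```text
clock: 20.95
ee_pos: [0.5587, 0.1358, 0.2612]
orientation: [[0.21, -0.978, -0.001], [-0.978, -0.21, -0.004], [0.003, 0.002, -1.0]]
force: [-0.3, -1.3, 0.0]
gripper_width: 0.0002
```

```bash
python3 -c "
from h import *
infix()
p=fix(-38,-124);plan([*p,.206],-77.95,5,-1)"
```

```text
fix xy [ -37.8 -126.5] z 261.2 F fix [-0.6 -1.2] 0.0 clk 20.95 w 0.0002 yaw 0.1 z [-0.001 -0.004 -1.   ]
from [0.5587 0.1358 0.2612] jaw -77.9 step 11.0
{"rotation": [0.0, -0.001, 0.0], "xyz": [-0.5, 0.0, 11.0], "hand": -1}
{"rotation": [0.0, -0.001, 0.0], "xyz": [-0.5, 0.0, 11.0], "hand": -1}
{"rotation": [0.0, -0.001, 0.0], "xyz": [-0.5, 0.0, 11.0], "hand": -1}
{"rotation": [0.0, -0.001, 0.0], "xyz": [-0.5, 0.0, 11.0], "hand": -1}
{"rotation": [0.0, -0.001, 0.0], "xyz": [-0.5, 0.0, 11.0], "hand": -1}
```

Emit:
step_arm(increments=[{"rotation":[0,-0.001,0],"xyz":[0,0,10.5],"hand":-1},{"rotation":[0,-0.001,0],"xyz":[0,0,10.5],"hand":-1},{"rotation":[0,-0.001,0],"xyz":[0,0,10.5],"hand":-1},{"rotation":[0,-0.001,0],"xyz":[0,0,10.5],"hand":-1},{"rotation":[0,0,0],"xyz":[0,0,8],"hand":-1}])

```text
clock: 21.37
ee_pos: [0.5586, 0.1367, 0.2071]
orientation: [[0.211, -0.977, -0.0], [-0.977, -0.211, 0.001], [-0.001, 0.0, -1.0]]
force: [0.2, -0.1, 0.6]
gripper_width: 0.0003
```

Emit:
step_arm(increments=[{"rotation":[0,0,0],"xyz":[0,0,-1],"hand":-1},{"rotation":[0,0,0],"xyz":[-4,0,0],"hand":-1},{"rotation":[0,0,0],"xyz":[-4,0,0],"hand":-1},{"rotation":[0,0,0],"xyz":[-4,0,0],"hand":-1},{"rotation":[0,0,0],"xyz":[-4,0,0],"hand":-1}])

```text
clock: 21.78
ee_pos: [0.5543, 0.153, 0.2051]
orientation: [[0.21, -0.978, -0.005], [-0.978, -0.21, 0.0], [-0.001, 0.005, -1.0]]
force: [0.8, -1.4, 1.7]
gripper_width: 0.0002
```

```bash
python3 -c "
from h import *
infix()"
```

```text
fix xy [ -38.4 -108.7] z 205.1 F fix [ 0.5 -1.6] 1.7 clk 21.7833 w 0.0002 yaw 0.1 z [-0.005  0.    -1.   ]
```

Emit:
step_arm(increments=[{"rotation":[0,0,0],"xyz":[-4,0,0],"hand":-1},{"rotation":[0,0,0],"xyz":[-4,0,0],"hand":-1},{"rotation":[0,0,0],"xyz":[-4,0,0],"hand":-1},{"rotation":[0,0,0],"xyz":[-4,0,0],"hand":-1},{"rotation":[0,0,0],"xyz":[-4,0,0],"hand":-1}])

```text
clock: 22.2
ee_pos: [0.5497, 0.175, 0.2065]
orientation: [[0.211, -0.977, -0.003], [-0.977, -0.211, 0.0], [-0.001, 0.003, -1.0]]
force: [-0.6, -1.1, 1.2]
gripper_width: 0.0009
```

Emit:
step_arm(increments=[{"rotation":[0,0,0],"xyz":[-3,0,0],"hand":-1},{"rotation":[0,0,0],"xyz":[-3,0,0],"hand":-1},{"rotation":[0,0,0],"xyz":[-2,0,0],"hand":-1},{"rotation":[0,0,0],"xyz":[-1,0,0],"hand":-1},{"rotation":[0,0,0],"xyz":[0,0,0],"hand":-1}])

```text
clock: 22.62
ee_pos: [0.5473, 0.1858, 0.2065]
orientation: [[0.212, -0.977, -0.003], [-0.977, -0.212, 0.0], [-0.001, 0.003, -1.0]]
force: [-0.2, -1.4, 0.2]
gripper_width: 0.0004
```

```bash
python3 -c "
from h import *
infix()"
```

```text
fix xy [-38.4 -75.3] z 206.5 F fix [-0.5 -1.3] 0.2 clk 22.6167 w 0.0004 yaw 0.2 z [-0.003  0.    -1.   ]
```

Emit:
step_arm(increments=[{"rotation":[0,0,0],"xyz":[-1,0,0],"hand":-1},{"rotation":[0,0,0],"xyz":[-1,0,0],"hand":-1},{"rotation":[0,0,0],"xyz":[-1,0,0],"hand":-1},{"rotation":[0,0,0],"xyz":[-1,0,0],"hand":-1},{"rotation":[0,0,0],"xyz":[-1,0,0],"hand":-1}])

```text
clock: 23.03
ee_pos: [0.5463, 0.1904, 0.2064]
orientation: [[0.211, -0.977, -0.003], [-0.977, -0.211, -0.0], [-0.001, 0.003, -1.0]]
force: [2.1, -14.6, -1.3]
gripper_width: 0.0006
```

```bash
python3 -c "
from h import *
infix()"
```

```text
fix xy [-38.4 -70.5] z 206.4 F fix [ -1.  -14.7] -1.3 clk 23.0333 w 0.0006 yaw 0.2 z [-0.003 -0.    -1.   ]
```

14.7 N at TCP y −70.5, the expected contact point with A packed against B. Back off, lift away and check.

Emit:
step_arm(increments=[{"rotation":[0,0,0],"xyz":[4,0,0],"hand":-1},{"rotation":[0,0,0],"xyz":[10,0,-8],"hand":-1},{"rotation":[0,0,0],"xyz":[10,0,-35],"hand":-1},{"rotation":[0,0,0],"xyz":[15,15,-35],"hand":-1},{"rotation":[0,0,0],"xyz":[15,20,-25],"hand":-1}])

```text
clock: 23.45
ee_pos: [0.5245, 0.1288, 0.3093]
orientation: [[0.214, -0.977, -0.01], [-0.977, -0.214, -0.001], [-0.001, 0.01, -1.0]]
force: [-0.3, -0.6, 0.8]
gripper_width: 0.0005
```

Emit:
step_arm(increments=[{"rotation":[0,0,0],"xyz":[0,20,0],"hand":-1},{"rotation":[0,0,0],"xyz":[0,10,0],"hand":-1},{"rotation":[0,0,0],"xyz":[0,0,0],"hand":-1},{"rotation":[0,0,0],"xyz":[0,0,0],"hand":-1},{"rotation":[0,0,0],"xyz":[0,0,0],"hand":-1}])

```text
clock: 23.87
ee_pos: [0.4946, 0.1184, 0.3167]
orientation: [[0.211, -0.978, -0.0], [-0.978, -0.211, 0.001], [-0.001, 0.0, -1.0]]
force: [0.2, -0.0, -0.2]
gripper_width: 0.0006
```

```bash
python3 -c "
from h import *
infix()
d=snap('wrist','w8.png');b=snap('side','side8.png')
cv2.imwrite('pics/w8c.png',np.hstack([cv2.resize(cv2.imread('pics/w8.png')[40:240,60:320],(520,400),interpolation=cv2.INTER_CUBIC),cv2.resize(cv2.imread('pics/side8.png')[165:305,225:325],(280,400),interpolation=cv2.INTER_CUBIC)]))
print('pipe check px side diff',)
a=cv2.imread('pics/side1.png').astype(int)[235:285,215:250];c=cv2.imread('pics/side8.png').astype(int)[235:285,215:250];print(np.abs(a-c).mean())
for y in (0,-30,-60): print(y,np.round(proj(d,[[*fix(-x,y),.038] for x in (0,75)])).tolist())
"
```

```text
fix xy [-104.1 -130.2] z 316.7 F fix [ 0.2 -0.1] -0.2 clk 23.8667 w 0.0006 yaw 0.1 z [-0.     0.001 -1.   ]
pipe check px side diff
14.264190476190477
0 [[152.0, 77.0], [163.0, 172.0]]
-30 [[190.0, 77.0], [198.0, 172.0]]
-60 [[228.0, 77.0], [234.0, 172.0]]
```

View pics/w8c.png

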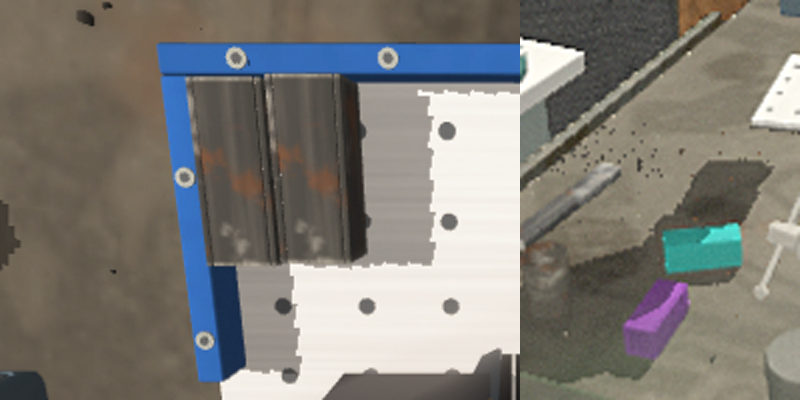

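Both tubes lie side by side in the corner, with ends at the far fence (crop row 75) and almost no gap between them (crop x 265–275). Their edges match the ideal seated projections within 2–3 px. The hand is clear, so I'm handing in.

```bash
python3 -c "
from h import *
print(job_done())"
```

```text
the job is handed in; nothing more can be done
None
```

Both rusty tubes are in the corner, side by side along the left fence with their ends against the far fence. I handed the job in at about 24 s; no verdict was reported.

**What I did:** I set the first tube in the fixture and pushed it to the far fence. I then pushed it sideways against the left fence with the shut fingers until I felt about 9 N. The other tube was still where it started, over 100 mm away. The second tube went in the same way and was packed against the first, at about 15 N.

**Last checks:**
- **Seating:** the final wrist picture shows both tubes parallel to the left fence, touching the far fence, with almost no gap between them. Their edges are within 2–3 px of the ideal seated lines.
- **Hand:** it was lifted clear, with near-zero force readings.

**What went wrong or is unproven:**
- **Fingertips on the plate:** during the first sideways push the fingertips pressed on the plate with about 20 N. I lifted a few millimetres and carried on.
- **Pipe:** my automatic before-and-after comparison did not come out clean (mean difference 14 grey levels), most likely because of the arm's shadow. The last picture shows the pipe standing, and the arm never worked near it.

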